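# Seat a slide carrier in the imager's corner and hold it for the exposure

## Task

Photograph the slide through the green filter: first turn the black selector on the slide imager until it clicks in at its green mark, and let go of it. Then take the slide carrier by its blue handle, lay it flat on the imager's dark deck with the handle toward you, and push it into the corner of the two rails until both its edges are flush and firmly against both rails, so that the slide lies over the window and both brass plungers are pushed in. The exposure runs only while it is pressed home, so finish holding it there by the handle, and leave the other things on the bench where they are.

Things in the scene. Friction and masses are not known exactly. Their poses are not given: they have to be found in the camera images.
- imager: fixed slide imager, a low cabinet, 200 (x) x 260 (y) x 55 mm high; dark flat deck on its right part (its y from -130 to +47 mm), pale selector panel of the same height on its left. Origin: centre of its underside, on the bench; x points away from the robot, y to the left, z up. A flush window, 30 mm square, is in the deck. Deck and rails are slick (friction 0.2); 12 N toward each rail seats it well
- far_rail: aluminium rail across the far side of the deck, 12 x 120 mm, standing 10 mm above the deck. Origin: middle of the foot of its inner face, which looks to -x; the axes are the imager's. The inner face lies at imager x = +75 mm and spans imager y -73 to +47 mm
- left_rail: aluminium rail along the left side of the deck, 110 x 12 mm, standing 10 mm above the deck; it meets the far rail in a square corner. Origin: middle of the foot of its inner face, which looks to -y; the axes are the imager's. The inner face lies at imager y = +35 mm and spans imager x -35 to +75 mm
- far_plunger (a joint): brass pin in the far rail at imager y = -15 mm, sprung: stands 5 mm proud at 0, flush with the rail face at 0.005 (m); takes 0.6 N to start and 1.4 N fully in; it pushes the carrier back out if let go
- left_plunger (a joint): brass pin in the left rail at imager x = +11 mm, sprung: stands 5 mm proud at 0, flush at 0.005 (m); takes 0.6 N to start and 1.4 N fully in; it pushes the carrier back out if let go
- window (a point): centre of the deck's window, at deck height (55 mm above the bench), at imager (+47, -15) mm
- selector (a joint): black filter selector on the pale panel; grows clockwise seen from above. Four detents pull it in: 0 = black mark, 0.7 = amber, 1.4 = green, 2.1 rad = blue, stops just beyond the ends. At value q the white-lined end of its bar points at angle 1.05 - q from the imager's x (anticlockwise +). Marks: coloured dots 31 mm from the axis. Click: 0.03 N m. The filter in the window turns with it
- selector_grip (a point): middle of the selector's bar, on its axis, at imager (-25, +92) mm, 86 mm above the bench. Bar 42 mm long, 12 mm thick, from 71 to 97 mm above the bench; below it a round skirt of 45 mm diameter down to the panel at 55 mm. The left rail (top 65 mm above the bench) begins 45 mm to the right. The point's axes turn with the knob and are the imager's when the joint is at 0
- carrier: loose slide carrier, about 0.18 kg: aluminium plate 80 (x) x 100 (y) x 8 mm with a glass slide along y and a blue handle on its near part. Origin: centre of its underside; x points from the handle toward the slide, z up. Starts flat on the bench right of the imager, within 0.7 rad of its heading. Seated, its origin is at imager (+35, -15, +55) mm with its x along the imager's x
- carrier_handle (a point): middle of the blue handle, 26 mm above the carrier's underside, at carrier (-24, 0) mm: an upright bar 12 mm thick (carrier x), 46 mm long (carrier y), from 12 to 38 mm above the underside. Keep clear of the fixed microscope (490 mm high) between robot and work: it fills 180 to 352 mm ahead of the robot's base, from 83 mm left to 363 mm right
- slide_centre (a point): point of the carrier's underside below the middle of the slide, at carrier (+12, 0, 0) mm; seated it is over the window's centre
- oil_bottle: bystander: small amber bottle with a black cap, 31 mm across, 68 mm high; origin under its centre
- petri: bystander: petri dish with pink medium, 90 mm across, 14 mm high; origin under its centre
- coverslip_box: bystander: small white box of cover slips, 33 x 33 x 16 mm; origin under its centre
- tally: bystander: round pale metal hand tally counter with a finger ring, 66 x 56 mm, 28 mm high; origin within its underside

How it is judged (in metres and radians):
On the way, in this order (a step that is already met when the one before it is completed fails the run):
1. the selector rests at the green mark (within 0.12 rad) and has been let go (value of joint selector between 1.28 and 1.52 rad and contact force between the fingers and imager below 0.1 N), for 0.3 s.
2. then the carrier is lifted clear of the bench in the gripper (height (world z) of carrier above 0.03 m and contact force between the fingers and carrier above 1 N), for 0.1 s.
At the end, for the whole second after the job is handed in: carrier held in the gripper, at rest flat on the deck (tilt < 0.025 rad), square within 0.02 rad, slide within 4 mm of the window's centre, bearing on each rail with over 1 N, both plungers in over 3.5 mm; fingers on it with over 1 N; selector within 0.12 rad of green (contact force between carrier and far_rail above 1 N and contact force between carrier and left_rail above 1 N and value of joint each of far_plunger, left_plunger above 0.0035 m and angle between the x axis of carrier and the x axis of imager, either way round below 0.02 rad and angle between carrier's own z axis and vertical below 0.025 rad and horizontal distance between slide_centre and window below 0.004 m and z of carrier in the frame of imager below 0.058 m and contact force between the fingers and carrier above 1 N and linear speed of carrier below 0.01 m/s and value of joint selector between 1.28 and 1.52 rad); the arm keeps its last pose, push and grip.
It fails at once if a bystander is pushed more than 2 cm or tipped (distance of any of oil_bottle, petri, coverslip_box, tally from where it was at the start of the episode above 0.02 m or angle between oil_bottle's own z axis and vertical above 0.5 rad).
It also fails if it takes over 64 s, if anything falls off the work surface, if the arm or the gripper's body presses on something with over 40 N, if the wrist force passes 120 N, or if a joint passes its speed limit or range.

## Robot

A 7-joint arm with a two-finger parallel gripper is mounted at the origin on the work surface; the furniture and walls round the work are solid. World frame = base frame: x ahead of the robot, y to its left, z up, the work surface at z = 0. Lengths are in mm, angles in rad, forces in N, time in s.
With the tool pointing down it reaches from about 400 to 875 mm from the base axis. Payload 4.4 kg.
Tool frame: the origin (TCP) lies on the centre line of the jaws, within the pads' length; the fingertips stand 14 mm ahead of it and the grasp point (between the pads) lies 5 mm behind it; z points along the fingers, x is the direction in which the jaws open and shut, and the axes are right-handed (so a half turn about z gives the same grasp; the last joint's range is limited). The gripper opens to 85 mm and grips with 20 to 120 N. Pads are 22 mm wide; open, the fingers measure 114 mm over their backs; the gripper's body (76 mm by 85 mm) begins 54 mm behind the grasp point. The pads swing forward as they close: fully open they stand 13 mm farther back than shut.
Start: joints at [1.18, 0.628, 0.038, 1.517, -0.027, 0.996, -0.02], TCP at [207.455, -616.02, 245.313] pointing down, gripper open.
Joint ranges: [-3.06, 3.06], [-0.37, 2.12], [-1.25, 1.32], [0.18, 2.47], [-1.1, 4.24], [0.23, 1.98], [-2.94, 2.94]. Speed limits (rad/s): [2.57, 2.57, 3.14, 3.14, 3.14, 3.14, 3.14].

## Interface

Orientations are given as [roll, pitch, yaw] about the fixed x, y, z axes, in that order (R = Rz(yaw) Ry(pitch) Rx(roll)).
In Python, from cell import ctrl gives the robot as it stands.
- The arm moves only by the tool send_rows, never from a script. Its argument "commands" is a list of rows, each a list of 5 numbers: the finger opening in mm, from 0 to 85.4, then the shift along the tool's x, y, z in mm, then the turn about the tool's z in degrees. In form: [[grip, x, y, z, roll], ...]. A call has 1 to 5 rows; each row is the pose to reach, as a shift and turn from the pose measured when the call began, along the tool's axes at that moment; what a row does not reach only later rows make up. A row lasts 1/10 s, in which the tool goes at most 50 mm and 8.59 degrees, less where a joint would pass 70% of its speed; a pose out of reach is approached as far as the arm can. A call with a gripper value outside its range is refused whole. The fingers move at their own pace and stop on an object; the grip force is fixed at half the most. Time passes only in rows, so rows that repeat a pose let the fingers close. It gives the time, the measured TCP pose, the force and the opening at its end, in the units of the state.
- ctrl.read_state(): the state, without advancing time (a new reading comes with each control period).
- ctrl.get_image(name): name is "side" or "top"; returns the picture (480x640x3 uint8, red, green, blue); there is no depth.
- ctrl.camera_params(name): a dict with "fx", "fy", "cx", "cy" (pixels), "cam_to_world" (4x4, takes a point from camera to world coordinates). Camera axes: x right, y down, z forward; pixel columns grow to the right and rows downward; lengths in mm; the calibration is good to about 2 mm. A picture is of the moment at which its call begins. camera_params takes no time and is no camera call.
- ctrl.finish_job(): hands the job in, once; it reports no verdict.
The state is a dict: "clock": time; "qpos": joint angles; "qd": joint speeds; "tau": joint torques, N m; "eef_pos": TCP position; "tool_rot": TCP orientation; "force": force on the tool from outside, world axes, zero at the start; "torque": the same for the moment, N m; "width": finger opening in mm.
Only numpy, scipy, OpenCV 4.12 (cv2) and the standard library are available. Lean on these libraries where they do the work, as an engineer would, in place of code of your own. Each camera call takes 0.05 s, during which the arm holds its last target.

## Working session

There is one attempt and no reset: what is moved stays moved. The work goes in short steps, Python scripts to look and compute and a tool call to move; the robot and the scene stay as the last step left them, time stands still between calls to the robot, and variables do not carry over. Pictures are saved under pics/ and viewed, and the job is handed in when it is done.

Besides the shell and the picture viewer there is one more tool, called in YAML: its name, and indented under it one key for each argument. send_rows: Moves the arm, as the interface text tells. Its arguments: {"type":"object","properties":{"commands":{"type":"array"}},"required":["commands"]}

```bash
mkdir -p pics; ls; python3 - <<'E'
from cell import ctrl
import cv2,numpy as np
s=ctrl.read_state();print(s)
for n in("side","top"):
    im=ctrl.get_image(n);cv2.imwrite(f"pics/{n}0.png",im[:,:,::-1])
    p=ctrl.camera_params(n);print(n,p)
E
```

```text
pics
{'clock': 0.0, 'qpos': array([ 1.18020845,  0.6293498 ,  0.03842399,  1.51835711, -0.02698625,
        0.99629131, -0.01998945]), 'qd': array([ 0.00216575,  0.00039842, -0.00055515,  0.00046715, -0.00112897,
        0.00060284, -0.00106193]), 'tau': array([ 4.06610679e-04, -5.63407516e+01,  1.22661520e+00, -1.93442219e+01,
        1.10868594e-02,  1.07406598e-02,  1.63056870e-05]), 'eef_pos': array([ 207.26566343, -615.44540076,  244.38983888]), 'tool_rot': array([ 3.14156683e+00,  1.88785943e-03, -1.24597567e+00]), 'force': array([-0.30595634,  0.1793003 , -0.13571729]), 'torque': array([-0.02367626,  0.03772461,  0.00274757]), 'width': 85.38494014971658}
side {'fx': 510.3251481341339, 'fy': 510.3251481341339, 'cx': 316.9571313204786, 'cy': 244.91727757646743, 'cam_to_world': array([[ 9.29280141e-01, -2.14534517e-01,  3.00688146e-01,
         3.51892655e+02],
       [-3.69117495e-01, -5.69784642e-01,  7.34232753e-01,
        -5.30560246e+02],
       [ 1.38092184e-02, -7.93297172e-01, -6.08677996e-01,
         6.17588940e+02],
       [ 0.00000000e+00,  0.00000000e+00,  0.00000000e+00,
         1.00000000e+00]])}
top {'fx': 504.7525893778527, 'fy': 504.7525893778527, 'cx': 310.5428707343771, 'cy': 252.46955583198164, 'cam_to_world': array([[ 2.36851743e-02, -9.89828983e-01,  1.40276858e-01,
         4.72797463e+02],
       [-9.99711052e-01, -2.28749488e-02,  7.38570369e-03,
         1.17363119e+02],
       [-4.10175764e-03, -1.40411257e-01, -9.90084771e-01,
         1.16042440e+03],
       [ 0.00000000e+00,  0.00000000e+00,  0.00000000e+00,
         1.00000000e+00]])}
```

View pics/side0.png

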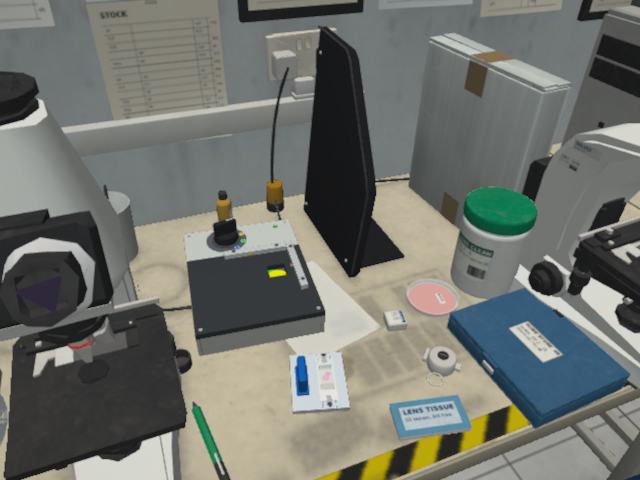

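View pics/top0.png

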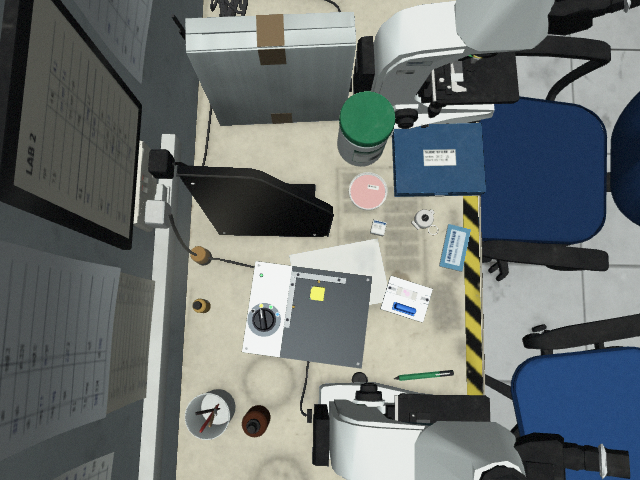

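The top view has world +x up and +y to the left. The imager is near (305,315), the carrier near (407,300), the selector near (264,319), and the window shows yellow/amber at (317,294). I'll zoom in to measure.

```bash
cat > h.py <<'E'
import numpy as np,cv2
from cell import ctrl
def ray(n,u,v,z):
    p=ctrl.camera_params(n);T=np.array(p["cam_to_world"])
    d=T[:3,:3]@np.array([(u-p["cx"])/p["fx"],(v-p["cy"])/p["fy"],1.]);o=T[:3,3]
    return o+d*(z-o[2])/d[2]
def proj(n,P):
    p=ctrl.camera_params(n);T=np.linalg.inv(np.array(p["cam_to_world"]))
    q=T@np.append(P,1.);return np.array([p["fx"]*q[0]/q[2]+p["cx"],p["fy"]*q[1]/q[2]+p["cy"]])
def crop(src,dst,u0,v0,u1,v1,k):
    im=cv2.imread(src)[v0:v1,u0:u1];cv2.imwrite(dst,cv2.resize(im,None,fx=k,fy=k,interpolation=cv2.INTER_CUBIC))
def mask(im,lo,hi):
    return cv2.inRange(cv2.cvtColor(im,cv2.COLOR_BGR2HSV),np.array(lo),np.array(hi))
E
python3 - <<'E'
from h import *
crop("pics/top0.png","pics/topc.png",235,255,445,375,3.8)
crop("pics/side0.png","pics/sidec.png",175,200,365,420,2.7)
E
```

```text
(no output)
```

View pics/topc.png

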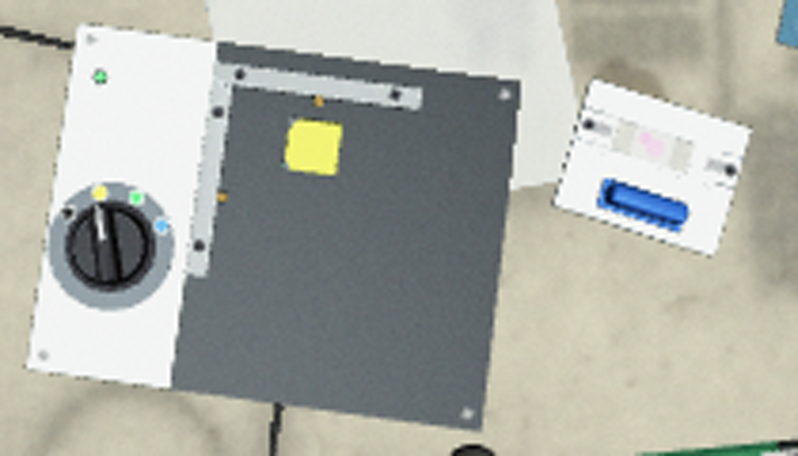

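View pics/sidec.png

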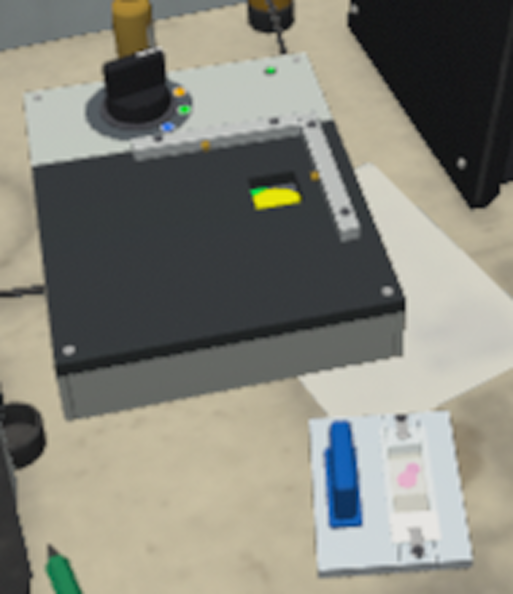

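```bash
python3 - <<'E'
from h import *
c=lambda u,v:(235+(u+.5)/3.8-.5,255+(v+.5)/3.8-.5)
# imager top corners
L={"TL":((78,25),(100,130)),"BL":((28,368),(-100,130)),"TR":((522,80),(100,-130)),"BR":((482,430),(-100,-130))}
W=[];M=[]
for k,(a,m) in L.items():
    w=ray("top",*c(*a),55)[:2];print(k,w);W.append(w);M.append(m)
def fit(M,W):
    M=np.array(M,float);W=np.array(W);a=M-M.mean(0);b=W-W.mean(0)
    th=np.arctan2((a[:,0]*b[:,1]-a[:,1]*b[:,0]).sum(),(a*b).sum());R=np.array([[np.cos(th),-np.sin(th)],[np.sin(th),np.cos(th)]])
    t=W.mean(0)-R@M.mean(0);print("yaw",th,"t",t,"res",(W-M@R.T-t).round(1).tolist());return th,t,R
th,t,R=fit(M,W)
im=cv2.imread("pics/top0.png")
# window by yellow
m=mask(im,(20,120,150),(35,255,255));m[:, :300]=0;m[:,335:]=0;m[:280]=0;m[310:]=0
M_=cv2.moments(m,True);u=M_["m10"]/M_["m00"],M_["m01"]/M_["m00"];print("win",u,M_["m00"],ray("top",*u,55)[:2],"pred",R@[47,-15]+t)
for nm,pt in(("sel",(-25,92)),):
    P=R@pt+t;print(nm,P)
for nm,a,z in(("tip white line top",(98,207),97),("line inner",(103,240),97),):print(nm,ray("top",*c(*a),z))
# carrier
C=[((597,80),(40,50)),((752,127),(40,-50)),((715,256),(-40,-50)),((554,206),(-40,50))]
fit([m for _,m in C],[ray("top",*c(*a),8)[:2] for a,_ in C])
# blue handle
m=mask(im,(105,120,60),(125,255,255));n,l,s,ce=cv2.connectedComponentsWithStats(m)
for i in range(1,n):
    if s[i,4]>60:print(s[i],ce[i],ray("top",*ce[i],38))
# dots
for nm,lo,hi in(("amber",(18,100,150),(32,255,255)),("green",(45,80,100),(80,255,255)),("blue",(95,80,150),(112,255,255))):
    m=mask(im,lo,hi);n,l,s,ce=cv2.connectedComponentsWithStats(m)
    for i in range(1,n):
        if 245<ce[i][0]<285 and 300<ce[i][1]<335:print(nm,s[i,4],R.T@(ray("top",*ce[i],55)[:2]-t)-[-25,92])
E
```

```text
TL [607.1073137  247.38092109]
BL [410.74966322 268.06314069]
TR [581.04725139 -10.56814477]
BR [382.55664924  10.65174488]
yaw -0.10519749170198843 t [495.36521939 128.88191547] res [[-1.4, -0.3], [1.2, -0.6], [-0.1, 0.3], [0.3, 0.6]]
win (317.1173184357542, 292.8882681564246) 179.0 [540.49245004 109.11990423] pred [540.53034253 109.02966997]
sel [480.16375178 222.99841446]
tip white line top [501.20806509 227.45701375  97.        ]
line inner [483.23601917 224.02697514  97.        ]
yaw -0.287567403209344 t [535.28377926 -95.57240571] res [[-1.1, -2.2], [1.1, 0.7], [0.5, 0.8], [-0.5, 0.7]]
[  394    99   211   143 19563] [523.03859326 170.01032561] [ 834.18910576 -357.32065586   38.        ]
[392 302  24  14 172] [403.86627907 308.48255814] [511.62351786 -83.37097265  38.        ]
[  511   347   129   133 11797] [583.48122404 401.57200983] [ 321.54373923 -468.88886472   38.        ]
amber 6 [29.68693251 11.40924419]
green 6 [29.07846181 -9.23554372]
blue 7 [ 15.88523832 -26.11096513]
```

```bash
cat >> h.py <<'E'
def go(target,yaw=None,grip=85,n=5):
    """print tool-frame shift for world target TCP"""
    s=ctrl.read_state();p=np.array(s["eef_pos"]);r,pi_,y=s["tool_rot"]
    from scipy.spatial.transform import Rotation as Ro
    R=Ro.from_euler("xyz",s["tool_rot"]).as_matrix()
    d=R.T@(np.array(target)-p)
    roll=0 if yaw is None else -np.degrees((yaw-y+np.pi)%(2*np.pi)-np.pi)
    print("t",s["clock"],"pos",p.round(1),"rot",np.round(s["tool_rot"],3),"q",np.round(s["qpos"],3),"F",np.round(s["force"],1),"w",round(s["width"],1))
    print("shift",d.round(1),"roll",round(roll,1),"dist",np.linalg.norm(d).round(1))
def log():
    import json
    s=ctrl.read_state();open("log.jsonl","a").write(json.dumps([list(map(float,s["qpos"])),list(map(float,s["eef_pos"])),list(map(float,s["tool_rot"]))])+"\n")
E
python3 - <<'E'
from h import *
log()
im=cv2.imread("pics/top0.png")
hsv=cv2.cvtColor(im,cv2.COLOR_BGR2HSV)
for vt in (205,225,240):
    m=((hsv[...,2]>vt)&(hsv[...,1]<30)).astype(np.uint8)
    m[:270]=0;m[330:]=0;m[:,:378]=0;m[:,440:]=0
    m=cv2.morphologyEx(m,cv2.MORPH_CLOSE,np.ones((15,15)))
    c=max(cv2.findContours(m,0,1)[0],key=cv2.contourArea)
    W=np.array([ray("top",*q[0],8)[:2] for q in c]).astype(np.float32)
    print(vt,cv2.minAreaRect(W))
im2=cv2.imread("pics/side0.png")
m=mask(im2,(105,120,60),(125,255,255));n,l,s,ce=cv2.connectedComponentsWithStats(m)
for i in range(1,n):
    if 40<s[i,4]<2000:print(s[i],ce[i],ray("side",*ce[i],25)[:2])
# black panel foot near points, green jar
for n,uv,z in(("top",(333,237),0),("side",(355,272),0),("side",(402,257),0),("top",(340,150),0)):print(n,uv,ray(n,*uv,z))
go((480,-450,300))
E
```

```text
205 ((532.7462768554688, -91.52454376220703), (133.64260864257812, 123.05060577392578), 0.2827291190624237)
225 ((543.0751953125, -80.68179321289062), (129.80813598632812, 85.12571716308594), 73.36002349853516)
240 ((535.4915771484375, -94.23421478271484), (98.1387939453125, 78.21720123291016), 73.45114135742188)
[295 356  14  39 403] [301.42183623 376.83870968] [509.79193214 -95.17993521]
top (333, 237) [674.83958801  74.53208524   0.        ]
side (355, 272) [692.72205869 112.43539624   0.        ]
side (402, 257) [796.90585073 120.68766932   0.        ]
top (340, 150) [886.14513039  61.48682377   0.        ]
t 0.1 pos [ 207.3 -615.5  244.5] rot [ 3.142e+00  2.000e-03 -1.246e+00] q [ 1.18   0.629  0.038  1.518 -0.027  0.996 -0.02 ] F [-0.9  0.9  0.6] w 85.5
shift [ -69.9 -311.3  -55.4] roll 0 dist 323.8
```

send_rows:
  commands:
    - [85,-10,-45,-8,0]
    - [85,-20,-90,-16,0]
    - [85,-30,-135,-24,0]
    - [85,-40,-180,-32,0]
    - [85,-50,-225,-40,0]

```text
clock: 0.6
eef_pos: [405.8, -495.0, 284.5]
tool_rot: [3.141, 0.002, -1.246]
force: [1.1, -0.7, 0.4]
width: 84.9
```

```bash
python3 - <<'E'
from h import *
log();go((560,-300,300))
E
```

```text
t 0.6 pos [ 405.8 -495.   284.5] rot [ 3.141e+00  2.000e-03 -1.246e+00] q [ 0.818  0.578  0.038  1.496 -0.024  1.07  -0.385] F [ 1.1 -0.7  0.4] w 84.9
shift [-135.7 -208.3  -15.2] roll 0 dist 249.1
```

send_rows:
  commands:
    - [85,-25,-40,-3,0]
    - [85,-52,-80,-6,0]
    - [85,-78,-120,-9,0]
    - [85,-105,-160,-12,0]
    - [85,-132,-200,-15,0]

```text
clock: 1.1
eef_pos: [554.0, -304.4, 299.5]
tool_rot: [3.141, 0.003, -1.246]
force: [0.2, -0.3, -0.5]
width: 85.5
```

```bash
python3 - <<'E'
from h import *
log();go((580,-100,300),-1.32)
E
```

```text
t 1.1 pos [ 554.  -304.4  299.5] rot [ 3.141e+00  3.000e-03 -1.246e+00] q [ 0.444  0.553  0.025  1.499 -0.016  1.093 -0.774] F [ 0.2 -0.3 -0.5] w 85.5
shift [-185.4  -89.8   -0. ] roll 4.2 dist 206.0
```

```bash
cat > kin.py <<'E'
import json,numpy as np
D=[json.loads(l) for l in open("log.jsonl")]
A=[];b=[]
for q,p,_ in D:
    r=np.hypot(p[0],p[1]);A.append([np.sin(q[1]),np.sin(q[1]+q[3]),0]);b.append(r);A.append([np.cos(q[1]),np.cos(q[1]+q[3]),1]);b.append(p[2])
x,res,_,sv=np.linalg.lstsq(np.array(A),np.array(b),rcond=None);print("L1,L2,d-tool",x,(np.array(A)@x-b).round(1),sv)
E
python3 kin.py
```

```text
L1,L2,d-tool [563.18735375 379.38705299  -4.03000817] [ 0.  -0.1 -0.  -0.1  0.   0.1] [2.4132045  1.78177159 0.04164174]
```

send_rows:
  commands:
    - [85,-40,-18,0,1]
    - [85,-80,-36,0,2]
    - [85,-120,-54,0,3]
    - [85,-160,-72,0,4]
    - [85,-185,-90,0,4]

```text
clock: 1.6
eef_pos: [579.7, -96.3, 299.7]
tool_rot: [3.14, 0.005, -1.313]
force: [1.4, -0.1, -0.1]
width: 84.9
```

```bash
python3 - <<'E'
from h import *
log();go((500,223,250),-1.32)
im=ctrl.get_image("top");cv2.imwrite("pics/top1.png",im[:,:,::-1])
im=ctrl.get_image("side");cv2.imwrite("pics/side1.png",im[:,:,::-1])
E
python3 kin.py
```

```text
t 1.6 pos [579.7 -96.3 299.7] rot [ 3.14   0.005 -1.313] q [ 0.106  0.484  0.021  1.625 -0.016  1.037 -1.181] F [ 1.4 -0.1 -0.1] w 84.9
shift [-328.8   -4.4   51.3] roll 0.4 dist 332.8
L1,L2,d-tool [562.00918041 380.07464506  -2.81226719] [-0.1 -0.2 -0.1 -0.2 -0.   0.   0.2  0.3] [2.80508507 2.03145198 0.06856094]
```

View pics/top1.png

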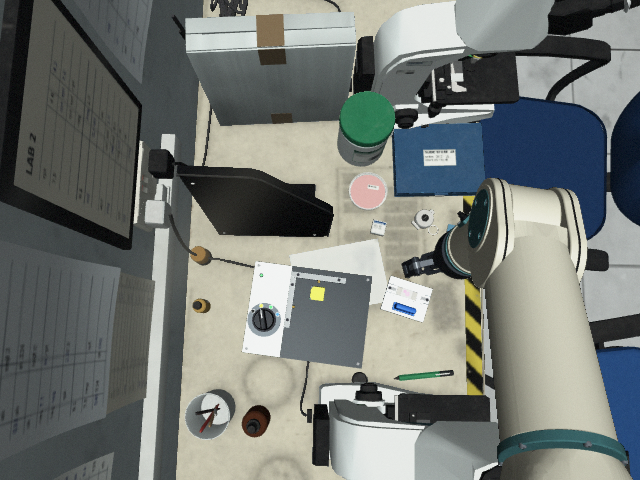

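View pics/side1.png

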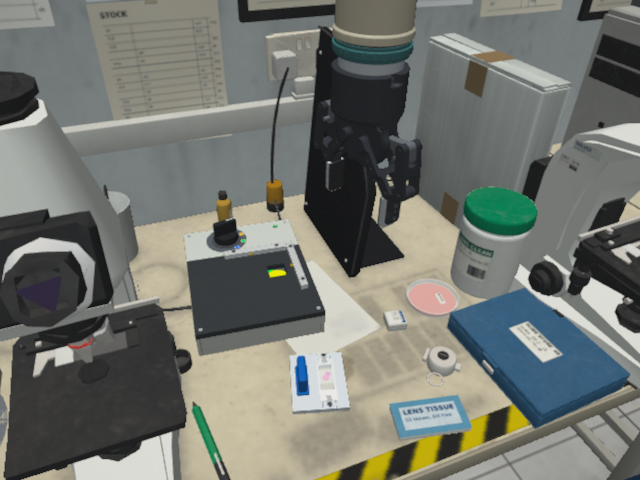

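```bash
python3 - <<'E'
from h import *
for z in(300,400,450,500,550,600,650):print(z,proj("top",[580,-96,z]).round(),proj("side",[580,-96,z]).round())
E
```

```text
300 [438. 264.] [358. 206.]
400 [455. 256.] [365. 123.]
450 [465. 251.] [368.  74.]
500 [476. 246.] [372.  19.]
550 [489. 240.] [377. -44.]
600 [504. 232.] [ 383. -117.]
650 [523. 224.] [ 389. -202.]
```

send_rows:
  commands:
    - [85,-48,0,0,0]
    - [85,-96,0,0,0]
    - [85,-144,0,0,0]
    - [85,-192,-2,0,0]
    - [85,-240,-3,0,0]

```text
clock: 2.2
eef_pos: [521.1, 139.9, 301.1]
tool_rot: [3.141, 0.006, -1.308]
force: [0.5, 0.2, 0.0]
width: 84.9
```

```bash
python3 - <<'E'
from h import *
log();go((480.2,223,200),-1.326)
im=ctrl.get_image("top");cv2.imwrite("pics/top2.png",im[:,:,::-1])
E
python3 kin.py
```

```text
t 2.2 pos [521.1 139.9 301.1] rot [ 3.141  0.006 -1.308] q [-0.295  0.407 -0.022  1.753  0.003  0.981 -1.625] F [0.5 0.2 0. ] w 84.9
shift [-90.2  17.9 101.7] roll 1.0 dist 137.1
L1,L2,d-tool [556.73861426 383.42633515   3.27611845] [-0.4 -0.2 -0.  -0.1  0.2  0.1  0.6  0.  -0.4  0.2] [3.16551694 2.22881091 0.10910737]
```

View pics/top2.png

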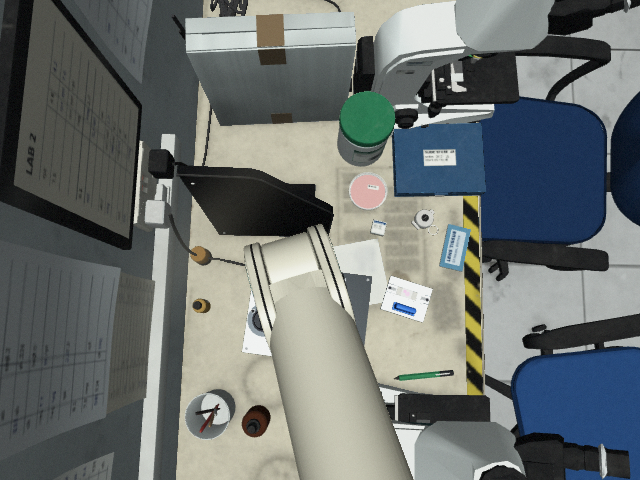

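send_rows:
  commands:
    - [50,-25,5,20,0.5]
    - [50,-55,10,50,1]
    - [50,-80,16,80,1]
    - [50,-90,18,102,1]
    - [50,-90,18,102,1]

```text
clock: 2.75
eef_pos: [473.3, 234.0, 197.7]
tool_rot: [3.134, 0.013, -1.311]
force: [0.3, -1.0, -0.2]
width: 50.0
```

```bash
python3 - <<'E'
from h import *
log();go((480.2,223,110),-1.326)
im=ctrl.get_image("side");cv2.imwrite("pics/side2.png",im[:,:,::-1])
crop("pics/side2.png","pics/side2c.png",120,50,360,350,2)
E
python3 kin.py
```

```text
t 2.75 pos [473.3 234.  197.7] rot [ 3.134  0.013 -1.311] q [-0.475  0.52  -0.041  1.904  0.009  0.722 -1.828] F [ 0.3 -1.  -0.2] w 50.0
shift [13.6 -4.5 87.5] roll 0.9 dist 88.6
L1,L2,d-tool [555.42455483 384.10856051   4.76885386] [-0.6 -0.1 -0.1 -0.1  0.1  0.1  0.6 -0.  -0.4  0.1  0.5 -0.1] [3.50830083 2.38104755 0.14979282]
```

View pics/side2c.png

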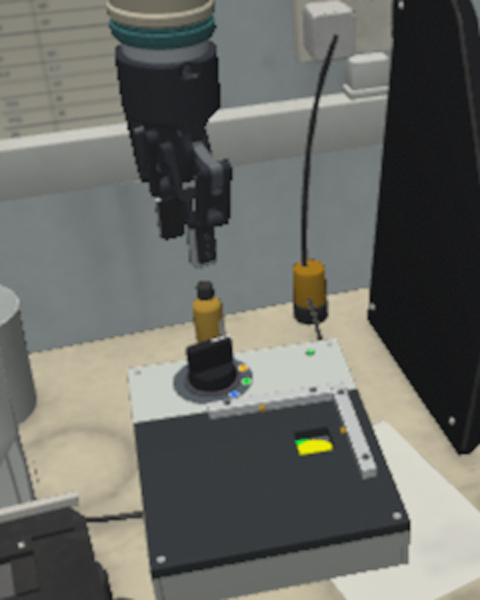

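```bash
python3 - <<'E'
from h import *
go((480.2,223,110),-1.326)
E
```

```text
t 2.8 pos [475.3 233.2 199.4] rot [ 3.138  0.013 -1.313] q [-0.473  0.517 -0.04   1.902  0.009  0.723 -1.827] F [-0.6  0.   1.1] w 50.2
shift [12.2 -2.5 89.2] roll 0.8 dist 90.1
```

send_rows:
  commands:
    - [50,6,-1,30,0.5]
    - [50,12,-2,60,0.8]
    - [50,12,-2,89,0.8]
    - [50,12,-2,89,0.8]
    - [50,12,-2,89,0.8]

```text
clock: 3.3
eef_pos: [481.1, 222.2, 111.4]
tool_rot: [3.139, 0.013, -1.328]
force: [0.3, 0.8, 0.6]
width: 50.2
```

```bash
python3 - <<'E'
from h import *
go((480.2,223,88),-1.326)
im=ctrl.get_image("side");cv2.imwrite("pics/side3.png",im[:,:,::-1])
crop("pics/side3.png","pics/side3c.png",160,140,280,270,4.5)
go((480.2,223,88),-1.326)
E
```

```text
t 3.3 pos [481.1 222.2 111.4] rot [ 3.139  0.013 -1.328] q [-0.455  0.655 -0.033  1.97   0.015  0.517 -1.823] F [0.3 0.8 0.6] w 50.2
shift [-0.7  0.6 23.4] roll -0.1 dist 23.4
t 3.35 pos [481.4 222.8 112. ] rot [ 3.141  0.013 -1.328] q [-0.456  0.654 -0.034  1.969  0.015  0.516 -1.823] F [ 0.5 -0.3  0.3] w 50.3
shift [-0.2  1.1 24. ] roll -0.1 dist 24.0
```

View pics/side3c.png

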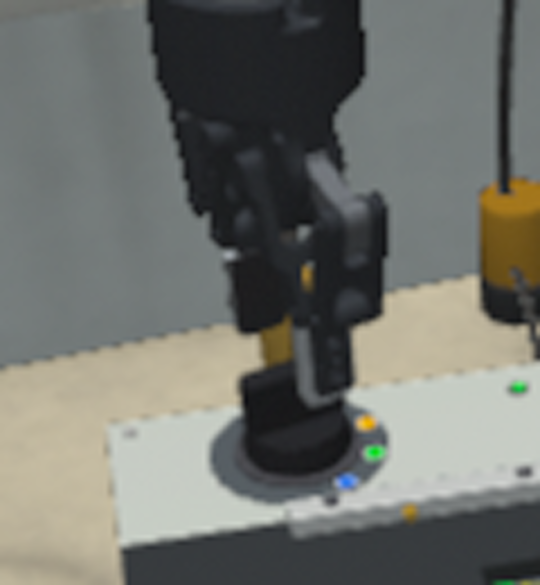

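The fingers straddle the bar, with the near finger to its right at crop (325,380). Next I descend and close.

send_rows:
  commands:
    - [50,0,1,11,0]
    - [50,0,1,22,0]
    - [50,0,1,22,0]
    - [0,0,1,22,0]
    - [0,0,1,22,0]

```text
clock: 3.85
eef_pos: [480.4, 223.0, 90.1]
tool_rot: [3.141, 0.013, -1.328]
force: [0.1, 0.6, 0.0]
width: 21.7
```

send_rows:
  commands:
    - [0,0,0,0,0]
    - [0,0,0,0,0]
    - [0,0,0,0,0]

```text
clock: 4.15
eef_pos: [479.9, 224.6, 90.5]
tool_rot: [3.141, 0.015, -1.326]
force: [-3.1, 4.5, 3.4]
width: 10.6
```

```bash
python3 - <<'E'
from h import *
im=ctrl.get_image("side");cv2.imwrite("pics/side4.png",im[:,:,::-1])
crop("pics/side4.png","pics/side4c.png",160,140,280,270,4.5)
go((480.2,223,88),-1.326)
E
```

```text
t 4.2 pos [479.9 224.6  90.5] rot [ 3.141  0.015 -1.326] q [-0.459  0.69  -0.034  1.983  0.016  0.466 -1.825] F [-4.1  5.1  3.4] w 10.6
shift [1.7 0.1 2.5] roll -0.0 dist 3.0
```

View pics/side4c.png

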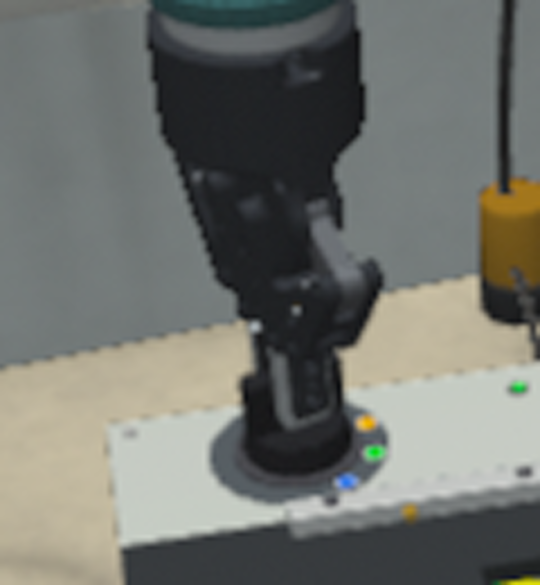

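send_rows:
  commands:
    - [0,0,0,0,7]
    - [0,0,0,0,14]
    - [0,0,0,0,21]
    - [0,0,0,0,28]
    - [0,0,0,0,35]

```text
clock: 4.7
eef_pos: [479.8, 224.6, 90.5]
tool_rot: [3.133, 0.012, -1.942]
force: [-1.2, 2.1, 0.0]
width: 10.6
```

```bash
python3 - <<'E'
from h import *
go((479.9,224.6,90),-2.026)
E
```

```text
t 4.7 pos [479.8 224.6  90.5] rot [ 3.133  0.012 -1.942] q [-0.563  0.695  0.124  1.986 -0.209  0.471 -2.223] F [-1.2  2.1  0. ] w 10.6
shift [ 0.  -0.1  0.5] roll 4.8 dist 0.5
```

send_rows:
  commands:
    - [0,0,0,0,5]
    - [0,0,0,0,5]
    - [0,0,0,0,5]

```text
clock: 5.0
eef_pos: [479.8, 224.6, 90.5]
tool_rot: [3.132, 0.011, -2.027]
force: [-1.4, 1.3, 0.1]
width: 10.7
```

```bash
python3 - <<'E'
from h import *
im=ctrl.get_image("side");cv2.imwrite("pics/side5.png",im[:,:,::-1])
crop("pics/side5.png","pics/side5c.png",160,140,320,300,4)
go((479.9,224.6,90),-2.026)
E
```

```text
t 5.05 pos [479.8 224.6  90.5] rot [ 3.132  0.011 -2.027] q [-0.578  0.696  0.146  1.986 -0.24   0.473 -2.278] F [-0.1  1.7 -1. ] w 10.8
shift [ 0.  -0.1  0.5] roll -0.1 dist 0.6
```

View pics/side5c.png

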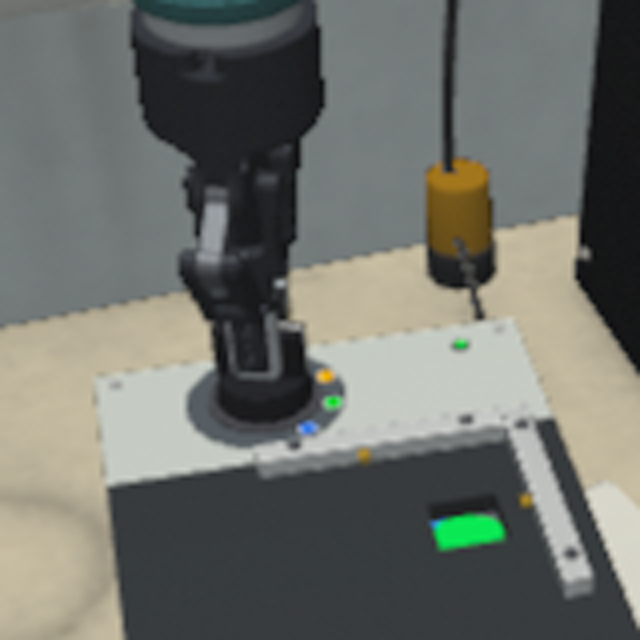

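The window now shows green at crop (470,530). I release and rise.

send_rows:
  commands:
    - [45,0,0,0,0]
    - [45,0,0,0,0]
    - [45,0,0,0,0]
    - [45,0,0,-15,0]
    - [45,0,0,-45,0]

```text
clock: 5.55
eef_pos: [478.7, 223.0, 134.4]
tool_rot: [3.129, 0.007, -2.027]
force: [1.2, 0.2, -0.2]
width: 45.0
```

send_rows:
  commands:
    - [45,0,0,-30,0]
    - [45,0,0,-70,0]
    - [45,0,0,-110,0]
    - [45,0,0,-120,0]
    - [45,0,0,-120,0]

```text
clock: 6.05
eef_pos: [480.6, 221.8, 256.0]
tool_rot: [3.131, 0.011, -2.027]
force: [-0.3, -0.2, -0.4]
width: 45.2
```

```bash
python3 - <<'E'
from h import *
im=ctrl.get_image("side");cv2.imwrite("pics/side6.png",im[:,:,::-1])
crop("pics/side6.png","pics/side6c.png",160,140,320,300,4)
go((540,0,280),-0.288)
E
```

```text
t 6.1 pos [479.6 221.4 254.4] rot [ 3.129  0.008 -2.027] q [-0.643  0.453  0.241  1.848 -0.158  0.86  -2.349] F [-0.3  0.   0.1] w 45.2
shift [ 172.  -151.5  -28.8] roll -99.6 dist 231.0
```

View pics/side6c.png

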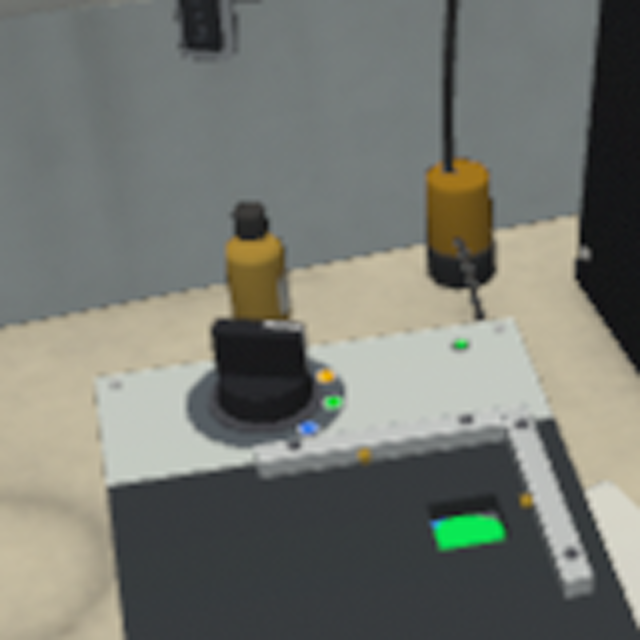

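send_rows:
  commands:
    - [60,34,-30,-6,-8]
    - [60,68,-60,-12,-16]
    - [60,103,-90,-18,-24]
    - [60,137,-120,-24,-32]
    - [60,172,-150,-29,-40]

```text
clock: 6.6
eef_pos: [537.8, -0.9, 278.2]
tool_rot: [3.133, 0.015, -1.323]
force: [1.6, 1.2, -0.5]
width: 60.1
```

send_rows:
  commands:
    - [60,0,0,0,-8]
    - [60,0,0,0,-16]
    - [60,0,0,0,-24]
    - [60,0,0,0,-32]
    - [60,0,0,0,-40]

```text
clock: 7.1
eef_pos: [536.5, -1.0, 275.7]
tool_rot: [-3.14, 0.021, -0.619]
force: [-0.2, 0.3, 0.4]
width: 59.8
```

```bash
python3 - <<'E'
from h import *
go((512.4,-87.9,200),-0.288)
im=ctrl.get_image("top");cv2.imwrite("pics/top3.png",im[:,:,::-1])
E
```

```text
t 7.1 pos [536.5  -1.  275.7] rot [-3.14   0.021 -0.619] q [ 0.026  0.439 -0.098  1.781  0.034  0.94  -0.702] F [-0.2  0.3  0.4] w 59.8
shift [32.3 84.9 75. ] roll -18.9 dist 117.8
```

View pics/top3.png

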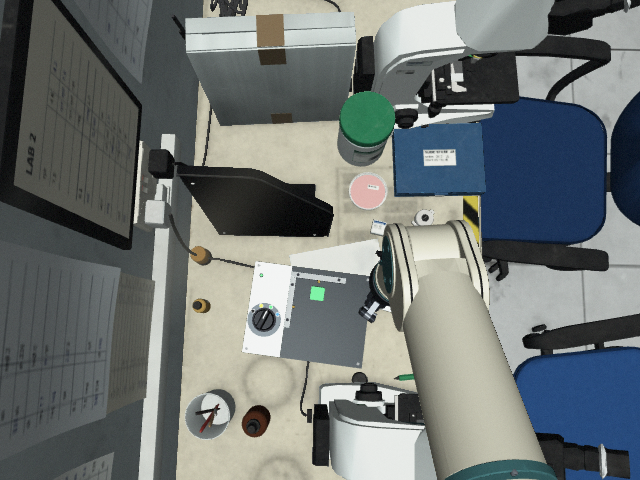

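```bash
python3 - <<'E'
from h import *
crop("pics/top3.png","pics/top3c.png",240,255,340,345,6)
im=cv2.imread("pics/top3.png")
R=lambda a:np.array([[np.cos(a),-np.sin(a)],[np.sin(a),np.cos(a)]])
go((512.4,-87.9,200),-0.288)
E
```

```text
t 7.15 pos [536.6  -1.  275.8] rot [-3.14   0.021 -0.614] q [ 0.027  0.439 -0.1    1.78   0.035  0.94  -0.698] F [-0.3 -0.6 -1.1] w 60.2
shift [31.8 85.  75. ] roll -18.7 dist 117.8
```

View pics/top3c.png

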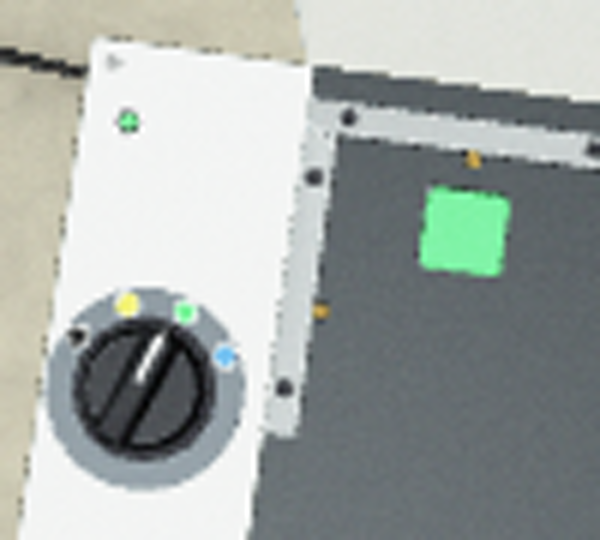

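The selector line points about 0.36 rad clockwise of imager x, so q≈1.41. It is in the green detent. Next I go over the carrier.

send_rows:
  commands:
    - [60,12,32,20,-7]
    - [60,24,64,40,-14]
    - [60,32,85,60,-19]
    - [60,32,85,60,-19]
    - [60,32,85,60,-19]

```text
clock: 7.65
eef_pos: [511.9, -88.1, 213.6]
tool_rot: [-3.133, 0.022, -0.286]
force: [0.8, -0.4, -0.9]
width: 60.3
```

```bash
python3 - <<'E'
from h import *
log()
go((512.4,-87.9,120),-0.288)
print(ctrl.read_state()["tau"].round(1))
im=ctrl.get_image("top");cv2.imwrite("pics/top4.png",im[:,:,::-1])
im=ctrl.get_image("side");cv2.imwrite("pics/side7.png",im[:,:,::-1])
E
python3 kin.py
```

```text
t 7.65 pos [511.9 -88.1 213.6] rot [-3.133  0.022 -0.286] q [ 0.241  0.498 -0.17   1.893  0.097  0.78  -0.265] F [ 0.8 -0.4 -0.9] w 60.3
shift [ 2.6  0.5 93.5] roll 0.1 dist 93.6
[  1.5 -44.7  -0.4 -15.    0.1   0.2   0. ]
L1,L2,d-tool [551.01628624 385.57599106   9.63627254] [-2.   0.4 -1.2  0.4 -0.9  0.6 -0.2  0.2 -0.9  0.1 -0.8 -0.1  6.7 -1.6] [3.82100705 2.52421294 0.16808982]
```

View pics/top4.png

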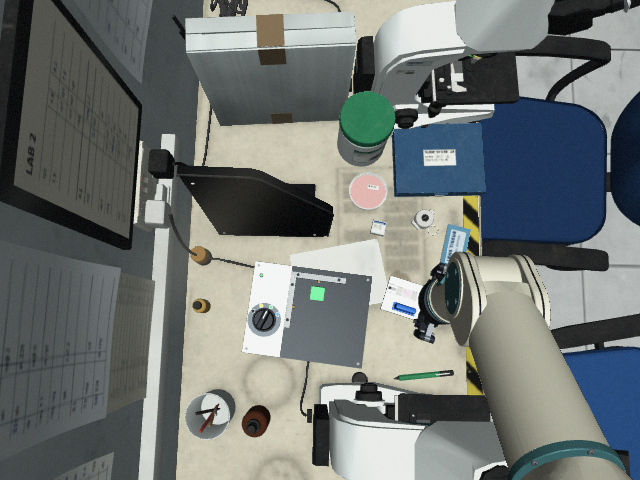

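View pics/side7.png

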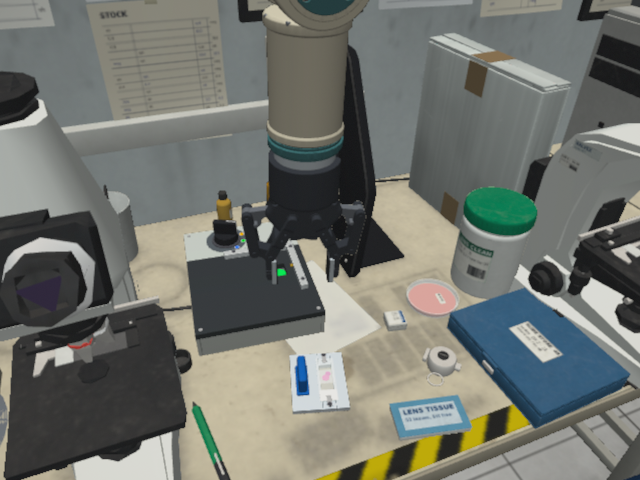

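send_rows:
  commands:
    - [60,0,0,-45,0]
    - [60,0,0,-90,0]

```text
clock: 7.95
eef_pos: [514.5, -86.1, 305.6]
tool_rot: [-3.132, 0.022, -0.28]
force: [2.2, -0.1, 0.3]
width: 60.1
```

send_rows:
  commands:
    - [60,0,0,0,0]
    - [60,0,0,0,0]
    - [60,0,0,0,0]

```text
clock: 8.25
eef_pos: [514.0, -85.1, 305.1]
tool_rot: [-3.132, 0.023, -0.279]
force: [0.1, 0.6, -0.4]
width: 59.9
```

send_rows:
  commands:
    - [60,0,0,45,0]
    - [60,0,0,90,0]

```text
clock: 8.45
eef_pos: [512.5, -83.2, 214.0]
tool_rot: [-3.131, 0.021, -0.279]
force: [1.0, -1.2, -1.4]
width: 60.6
```

send_rows:
  commands:
    - [60,0,0,0,0]
    - [60,0,0,0,0]
    - [60,0,0,0,0]

```text
clock: 8.75
eef_pos: [513.8, -83.2, 215.4]
tool_rot: [-3.131, 0.019, -0.279]
force: [-0.2, 0.6, 0.6]
width: 59.9
```

send_rows:
  commands:
    - [60,0,0,-30,0]
    - [60,0,0,-60,0]
    - [60,0,0,-90,0]
    - [60,0,0,-90,0]
    - [60,0,0,-90,0]

```text
clock: 9.25
eef_pos: [516.0, -84.8, 307.6]
tool_rot: [-3.13, 0.014, -0.279]
force: [-0.7, 0.0, 0.2]
width: 60.4
```

send_rows:
  commands:
    - [60,0,0,50,0]
    - [60,0,0,100,0]

```text
clock: 9.45
eef_pos: [516.2, -83.5, 208.0]
tool_rot: [-3.13, 0.009, -0.279]
force: [0.5, -0.7, -0.2]
width: 60.1
```

send_rows:
  commands:
    - [60,0,0,0,0]
    - [60,0,0,0,0]
    - [60,0,0,0,0]

```text
clock: 9.75
eef_pos: [517.8, -83.6, 210.1]
tool_rot: [-3.129, 0.005, -0.279]
force: [-0.5, 0.6, 0.9]
width: 60.1
```

```bash
python3 - <<'E'
from h import *
go((512.4,-87.9,120),-0.288)
E
```

```text
t 9.75 pos [517.8 -83.6 210.1] rot [-3.129  0.005 -0.279] q [ 0.234  0.501 -0.173  1.899  0.102  0.753 -0.272] F [-0.5  0.6  0.9] w 60.1
shift [-3.6  6.7 90. ] roll 0.5 dist 90.3
```

send_rows:
  commands:
    - [38,-1,2,30,0.5]
    - [38,-3,5,60,0.5]
    - [38,-4,7,90,0.5]
    - [38,-4,7,90,0.5]
    - [38,-4,7,90,0.5]

```text
clock: 10.25
eef_pos: [513.4, -88.2, 121.8]
tool_rot: [-3.129, 0.003, -0.288]
force: [2.2, -0.1, 0.3]
width: 37.7
```

```bash
python3 - <<'E'
from h import *
print(ctrl.read_state()["tau"].round(1))
im=ctrl.get_image("side");cv2.imwrite("pics/side8.png",im[:,:,::-1])
crop("pics/side8.png","pics/side8c.png",230,240,390,420,3.3)
go((512.4,-87.9,27),-0.288)
E
```

```text
[  0.1 -47.1  -0.9 -10.9  -0.    0.1  -0. ]
t 10.3 pos [513.9 -88.2 122.3] rot [-3.129e+00  1.000e-03 -2.880e-01] q [ 0.22   0.631 -0.142  1.984  0.139  0.535 -0.303] F [ 0.9 -0.1  0.2] w 38.0
shift [-1.4  1.4 95.2] roll -0.0 dist 95.3
```

View pics/side8c.png

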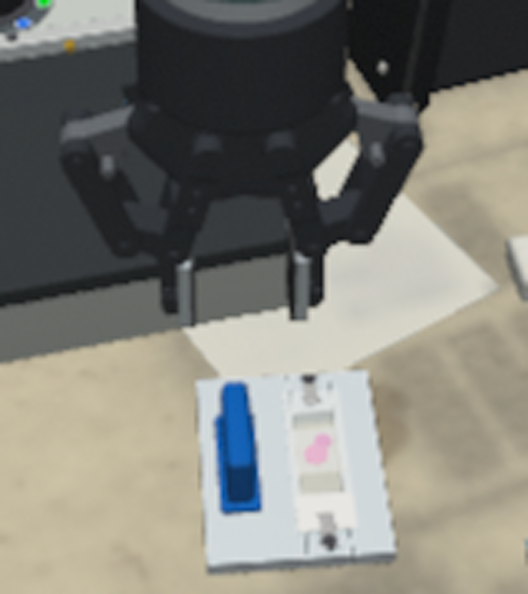

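send_rows:
  commands:
    - [38,-1,1,30,0]
    - [38,-1,1,60,0]
    - [38,-1,1,80,0]
    - [38,-1,1,80,0]

```text
clock: 10.7
eef_pos: [513.0, -87.6, 42.1]
tool_rot: [-3.129, 0.002, -0.288]
force: [-0.8, 0.1, -0.0]
width: 37.8
```

```bash
python3 - <<'E'
from h import *
print(ctrl.read_state()["tau"].round(1))
im=ctrl.get_image("side");cv2.imwrite("pics/side9.png",im[:,:,::-1])
crop("pics/side9.png","pics/side9c.png",230,240,390,420,3.3)
go((512.4,-87.9,27),-0.288)
E
```

```text
[ -0.1 -50.4  -0.6  -8.2   0.   -0.4  -0. ]
t 10.75 pos [513.7 -87.8  43.2] rot [-3.128  0.    -0.288] q [ 0.192  0.77  -0.103  2.02   0.169  0.357 -0.328] F [ 0.4 -0.7  1.1] w 37.6
shift [-1.2  0.7 16.2] roll -0.0 dist 16.3
```

View pics/side9c.png

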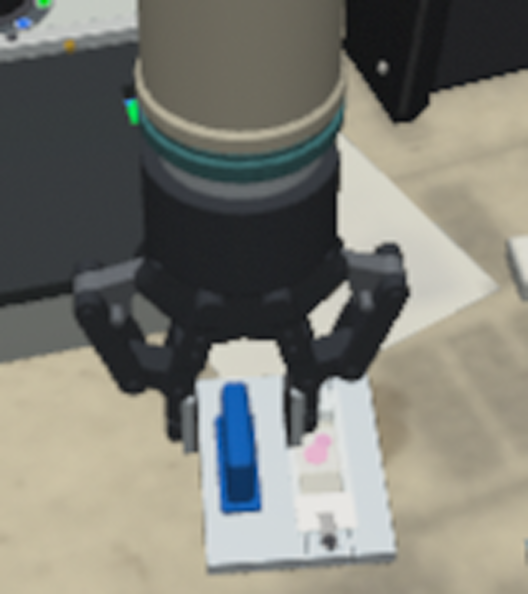

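```bash
python3 - <<'E'
from h import *
c=lambda u,v:(230+u/3.3,240+v/3.3)
for z in(30,36):
    print([ray("side",*c(*a),z)[:2].round(1) for a in((185,445),(295,440))])
print([ray("side",*c(*a),38)[:2].round(1) for a in((233,384),(240,470))])
print("exp ends",[ (512.4+23*np.sin(.288)*s, -87.9+23*np.cos(.288)*s) for s in (1,-1)])
for z in(36,):print(proj("side",[513.5,-87.8,z]))
E
```

```text
[array([489.3, -87.8]), array([ 534.5, -102.3])]
[array([487.9, -92.3]), array([ 532.6, -106.7])]
[array([517.9, -70. ]), array([ 504.7, -114.3])]
exp ends [(np.float64(518.9328088347257), np.float64(-65.84728114882593)), (np.float64(505.86719116527416), np.float64(-109.95271885117408))]
[302.03108748 367.2414675 ]
```

send_rows:
  commands:
    - [38,-1,1,8,0]
    - [38,-1,1,16,0]
    - [38,-1,1,16,0]
    - [0,-1,1,16,0]
    - [0,-1,1,16,0]

```text
clock: 11.25
eef_pos: [512.6, -88.2, 27.7]
tool_rot: [-3.128, -0.0, -0.288]
force: [-2.5, 0.3, 3.0]
width: 10.8
```

send_rows:
  commands:
    - [0,0,0,0,0]
    - [0,0,0,0,0]
    - [0,0,0,0,0]

```text
clock: 11.55
eef_pos: [512.5, -88.2, 27.7]
tool_rot: [-3.128, 0.0, -0.288]
force: [-0.6, 0.2, -0.5]
width: 10.9
```

```bash
python3 - <<'E'
from h import *
im=ctrl.get_image("side");cv2.imwrite("pics/side10.png",im[:,:,::-1])
crop("pics/side10.png","pics/side10c.png",230,240,390,420,3.3)
go((512.4,-87.9,120),-0.288)
E
```

```text
t 11.6 pos [512.5 -88.2  27.7] rot [-3.128  0.    -0.288] q [ 0.188  0.798 -0.095  2.026  0.174  0.322 -0.332] F [-0.4 -0.5 -0.1] w 11.1
shift [ -0.2  -1.5 -92.3] roll 0.0 dist 92.3
```

View pics/side10c.png

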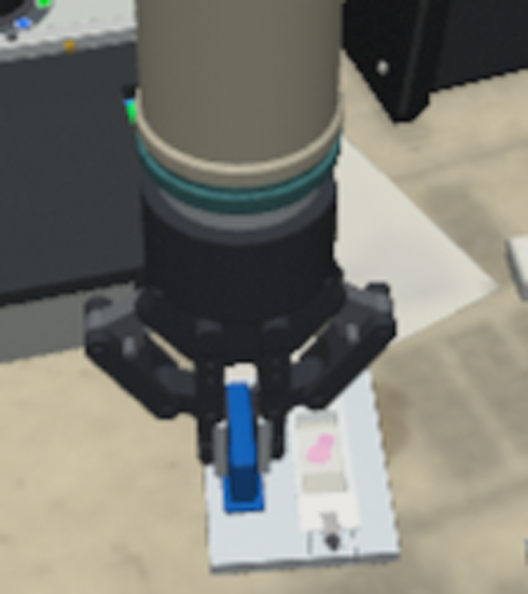

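send_rows:
  commands:
    - [0,0,0,-15,0]
    - [0,0,0,-35,0]
    - [0,0,0,-60,0]
    - [0,0,0,-85,0]
    - [0,0,0,-100,0]

```text
clock: 12.1
eef_pos: [512.6, -89.6, 129.2]
tool_rot: [-3.128, -0.002, -0.288]
force: [0.2, -0.0, -2.5]
width: 10.7
```

send_rows:
  commands:
    - [0,0,0,0,0]
    - [0,0,0,0,0]
    - [0,0,0,0,0]

```text
clock: 12.4
eef_pos: [511.9, -89.5, 128.2]
tool_rot: [-3.128, 0.0, -0.288]
force: [-0.1, 0.1, -2.2]
width: 11.1
```

```bash
python3 - <<'E'
from h import *
im=ctrl.get_image("side");cv2.imwrite("pics/side11.png",im[:,:,::-1])
im=ctrl.get_image("top");cv2.imwrite("pics/top5.png",im[:,:,::-1])
crop("pics/side11.png","pics/side11c.png",230,200,390,380,3.3)
# target: carrier origin at imager(25,-27) first
th=-0.105;R=np.array([[np.cos(th),-np.sin(th)],[np.sin(th),np.cos(th)]]);t=np.array([495.37,128.88])
for nm,(x,y) in {"seat":(35,-15),"stage":(20,-30)}.items():print(nm,R@[x-24,y]+t)
x=R@[20-24,-30]+t
go((x[0],x[1],127),-0.105)
E
```

```text
seat [504.73731066 112.8097327 ]
stage [488.24781468  99.46445179]
t 12.5 pos [511.9 -89.5 128.2] rot [-3.128e+00  1.000e-03 -2.880e-01] q [ 0.227  0.619 -0.148  1.986  0.14   0.545 -0.302] F [ 0.4  0.7 -1.6] w 11.1
shift [ -76.3 -174.4    3.5] roll -10.5 dist 190.4
```

View pics/side11c.png

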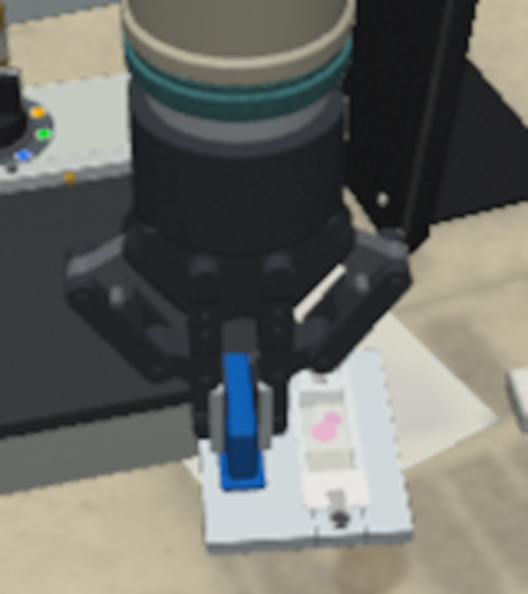

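View pics/top5.png

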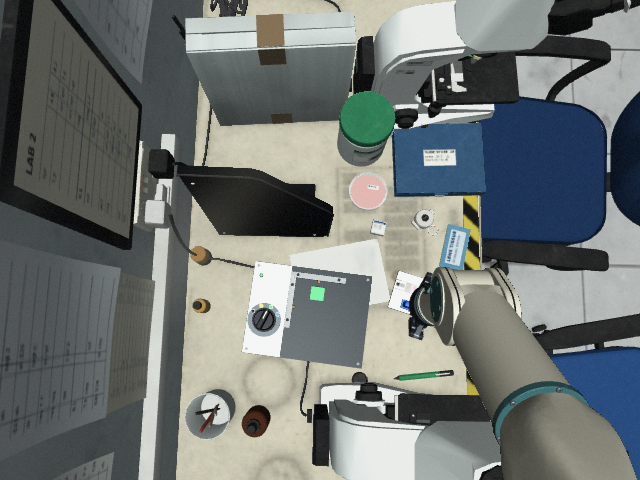

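send_rows:
  commands:
    - [0,-15,-35,0,-2]
    - [0,-30,-70,0,-4]
    - [0,-42,-97,0,-6]
    - [0,-42,-97,0,-6]
    - [0,-42,-97,0,-6]

```text
clock: 13.0
eef_pos: [498.8, 16.0, 128.9]
tool_rot: [-3.129, 0.0, -0.182]
force: [-0.1, -0.6, -0.8]
width: 11.1
```

```bash
python3 - <<'E'
from h import *
go((488.2,99.5,127),-0.105)
print(ctrl.read_state()["tau"].round(1))
E
```

```text
t 13.0 pos [498.8  16.  128.9] rot [-3.129  0.    -0.182] q [ 0.025  0.597 -0.153  2.041  0.151  0.511 -0.415] F [-0.1 -0.6 -0.8] w 11.1
shift [-25.5 -80.2   2.9] roll -4.4 dist 84.2
[ -1.6 -47.6  -2.2 -11.6  -0.1  -0.1  -0. ]
```

send_rows:
  commands:
    - [0,-8,-27,0,-1.5]
    - [0,-17,-54,0,-3]
    - [0,-25,-80,3,-4.4]
    - [0,-25,-80,3,-4.4]
    - [0,-25,-80,3,-4.4]

```text
clock: 13.5
eef_pos: [488.7, 98.1, 126.5]
tool_rot: [-3.13, -0.0, -0.106]
force: [-0.3, 0.6, -1.6]
width: 10.8
```

```bash
python3 - <<'E'
from h import *
im=ctrl.get_image("side");cv2.imwrite("pics/side12.png",im[:,:,::-1])
im=ctrl.get_image("top");cv2.imwrite("pics/top6.png",im[:,:,::-1])
crop("pics/side12.png","pics/side12c.png",170,150,350,350,3)
crop("pics/top6.png","pics/top6c.png",235,250,395,370,4.5)
go((488.2,99.5,95),-0.105)
E
```

```text
t 13.6 pos [488.9  97.1 126.6] rot [-3.13  -0.    -0.108] q [-0.141  0.6   -0.152  2.045  0.157  0.503 -0.512] F [-0.2  0.3 -2.5] w 10.8
shift [-0.9 -2.  31.7] roll -0.2 dist 31.7
```

View pics/side12c.png

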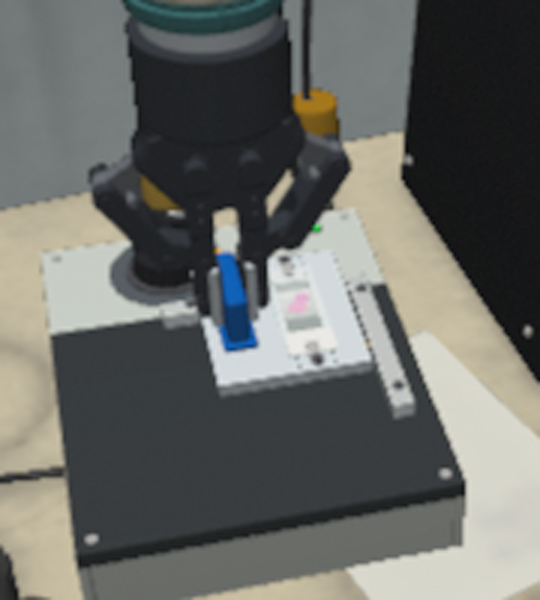

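View pics/top6c.png

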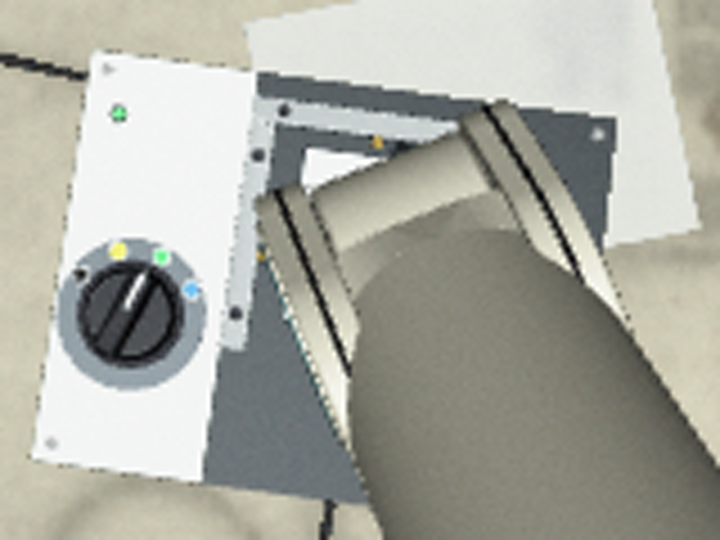

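```bash
python3 - <<'E'
from h import *
th=-0.105;R=np.array([[np.cos(th),-np.sin(th)],[np.sin(th),np.cos(th)]]);t=np.array([495.37,128.88])
s=ctrl.read_state();p=s["eef_pos"]
w=ray("top",302.8,283.3,108)[:2];print("corner imager",R.T@(w-t),"exp",R.T@(p[:2]-t)+[64,50])
# plate edge far direction
a=ray("top",235+305/4.5,250+150/4.5,108);b=ray("top",235+375/4.5,250+159/4.5,108);d=b-a;print("edge yaw",np.arctan2(d[0],-d[1]))
c=lambda u,v:(170+u/3,150+v/3)
A,B,C=[ray("side",*c(*q),106)[:2] for q in((219,388),(371,365),(333,250))];print("side corners: near-right,far-right,far-left",[R.T@(q-t) for q in(A,B,C)],"yaw",np.arctan2(*(B-A)[::-1]),np.linalg.norm(B-A),np.linalg.norm(C-B))
E
```

```text
corner imager [59.67948509 17.30666815] exp [60.86088481 17.68872278]
edge yaw -0.10462806889202796
side corners: near-right,far-right,far-left [array([-17.97536393, -84.63619434]), array([ 60.10963599, -86.75669871]), array([62.81033346, 15.78618627])] yaw -0.13214968735562502 78.11378720845094 102.57844329071838
```

send_rows:
  commands:
    - [0,-1,-1,15,0]
    - [0,-1,-1,30,0]
    - [0,-1,-1,38,0]
    - [0,-1,-1,38,0]
    - [0,-1,-1,38,0]

```text
clock: 14.1
eef_pos: [488.3, 98.0, 88.8]
tool_rot: [-3.131, -0.001, -0.109]
force: [-0.3, 0.6, -2.8]
width: 10.8
```

send_rows:
  commands:
    - [0,0,0,2,0]
    - [0,0,0,4,0]
    - [0,0,0,6,0]
    - [0,0,0,7,0]
    - [0,0,0,8,0]

```text
clock: 14.6
eef_pos: [488.5, 98.0, 82.6]
tool_rot: [-3.131, -0.002, -0.109]
force: [-5.2, -2.3, 29.7]
width: 11.0
```

```bash
python3 - <<'E'
from h import *
im=ctrl.get_image("side");cv2.imwrite("pics/side13.png",im[:,:,::-1])
crop("pics/side13.png","pics/side13c.png",170,150,350,350,3)
go((504.74,112.8,82),-0.105)
E
```

```text
t 14.65 pos [488.5  98.1  82.6] rot [-3.131e+00 -2.000e-03 -1.090e-01] q [-0.164  0.679 -0.124  2.071  0.178  0.395 -0.534] F [-4.3 -1.6 17.4] w 11.1
shift [ 14.5 -16.4   0.8] roll -0.2 dist 21.9
```

View pics/side13c.png

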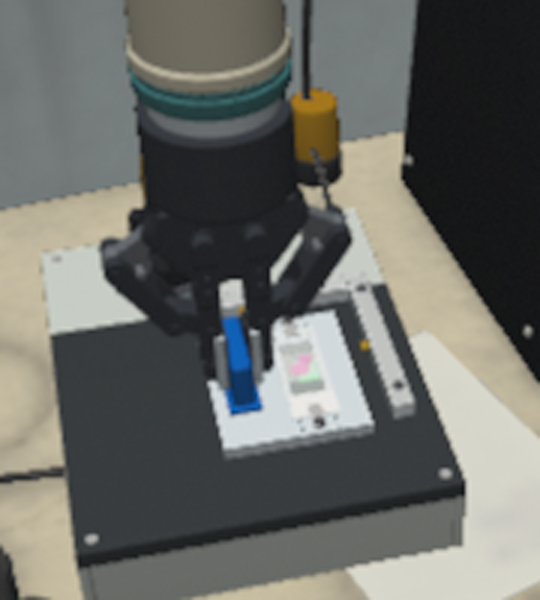

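send_rows:
  commands:
    - [0,2,-2,0.3,-0.2]
    - [0,4,-5,0.3,-0.2]
    - [0,7,-8,0.3,-0.2]
    - [0,9,-10,0.3,-0.2]
    - [0,10,-12,0.3,-0.2]

```text
clock: 15.15
eef_pos: [499.7, 108.6, 82.6]
tool_rot: [-3.132, -0.001, -0.106]
force: [-2.3, -2.8, 7.2]
width: 10.9
```

```bash
python3 - <<'E'
from h import *
go((504.74,112.8,82.5),-0.105)
E
```

```text
t 15.15 pos [499.7 108.6  82.6] rot [-3.132e+00 -1.000e-03 -1.060e-01] q [-0.179  0.689 -0.125  2.036  0.174  0.421 -0.54 ] F [-2.3 -2.8  7.2] w 10.9
shift [ 4.5 -4.7  0.2] roll -0.1 dist 6.5
```

send_rows:
  commands:
    - [0,1,-1,0.3,0]
    - [0,2,-2,0.3,0]
    - [0,3,-3,0.3,0]
    - [0,4,-4,0.3,0]
    - [0,4.5,-4.5,0.3,0]

```text
clock: 15.65
eef_pos: [503.3, 111.4, 82.6]
tool_rot: [-3.134, 0.002, -0.107]
force: [-5.8, -4.4, 11.6]
width: 11.2
```

```bash
python3 - <<'E'
from h import *
im=ctrl.get_image("side");cv2.imwrite("pics/side14.png",im[:,:,::-1])
crop("pics/side14.png","pics/side14c.png",210,200,330,310,5)
go((504.74,112.8,82.5),-0.105)
E
```

```text
t 15.7 pos [503.3 111.4  82.6] rot [-3.134e+00  2.000e-03 -1.070e-01] q [-0.184  0.694 -0.125  2.022  0.172  0.435 -0.543] F [-5.8 -4.5 10.7] w 11.2
shift [ 1.3 -1.6  0.2] roll -0.1 dist 2.0
```

View pics/side14c.png

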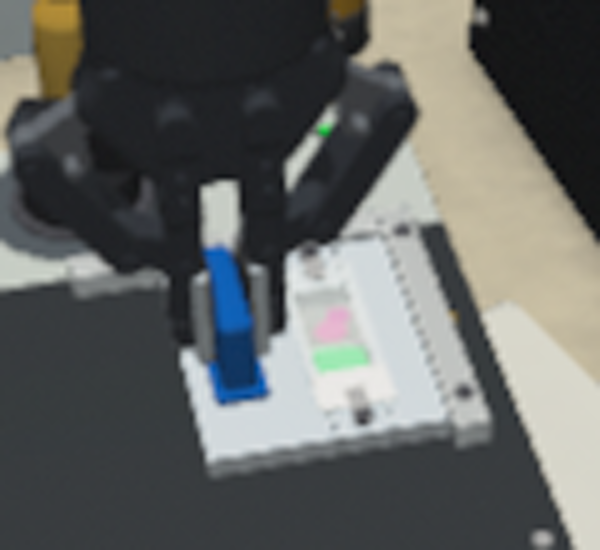

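send_rows:
  commands:
    - [0,0.5,-0.5,0.2,0]
    - [0,1,-1,0.2,0]
    - [0,1.5,-1.5,0.2,0]
    - [0,2,-2,0.2,0]
    - [0,2,-2,0.2,0]

```text
clock: 16.2
eef_pos: [503.4, 111.5, 82.6]
tool_rot: [-3.137, 0.006, -0.108]
force: [-6.4, -3.4, 10.8]
width: 11.0
```

```bash
python3 - <<'E'
from h import *
go((504.74,112.8,82.5),-0.105)
E
```

```text
t 16.2 pos [503.4 111.5  82.6] rot [-3.137  0.006 -0.108] q [-0.186  0.695 -0.124  2.017  0.171  0.443 -0.544] F [-6.4 -3.4 10.8] w 11.0
shift [ 1.2 -1.4  0.1] roll -0.2 dist 1.8
```

send_rows:
  commands:
    - [0,1.5,-1.5,0.4,0]
    - [0,3,-3,0.4,0]
    - [0,4,-4,0.4,0]
    - [0,5,-5,0.4,0]
    - [0,5,-5,0.4,0]

```text
clock: 16.7
eef_pos: [503.4, 111.8, 82.6]
tool_rot: [3.137, 0.016, -0.11]
force: [-12.8, -8.5, 20.6]
width: 11.0
```

```bash
python3 - <<'E'
from h import *
im=ctrl.get_image("side");cv2.imwrite("pics/side15.png",im[:,:,::-1])
crop("pics/side15.png","pics/side15c.png",210,200,330,310,5)
go((504.74,112.8,82.5),-0.105);print(ctrl.read_state()["torque"])
E
```

```text
t 16.75 pos [503.5 111.8  82.6] rot [ 3.138  0.016 -0.11 ] q [-0.191  0.699 -0.122  2.006  0.17   0.463 -0.547] F [-13.7  -8.9  21.2] w 11.0
shift [ 1.2 -1.1  0.1] roll -0.3 dist 1.6
[-1.46553562  2.13190171 -0.01889677]
```

View pics/side15c.png

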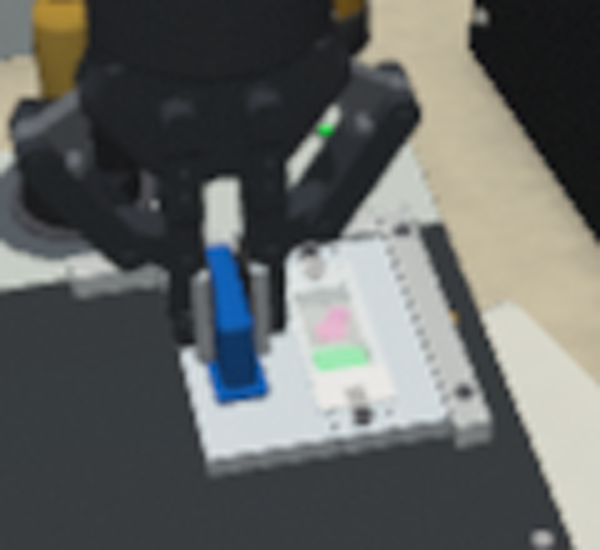

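```bash
python3 - <<'E'
from h import *
im=ctrl.get_image("top");cv2.imwrite("pics/top7.png",im[:,:,::-1])
crop("pics/top7.png","pics/top7c.png",260,250,360,350,6)
crop("pics/side15.png","pics/side15d.png",240,220,320,300,7)
th=-0.105;R=np.array([[np.cos(th),-np.sin(th)],[np.sin(th),np.cos(th)]]);t=np.array([495.37,128.88])
for m in((-5,-65,63),(75,-65,63),(75,35,63),(-5,35,63),(75,-73,65),(75,47,65),(-35,35,65)):
    w=np.append(R@m[:2]+t,m[2]);u=proj("side",w);print(m,u.round(1),((u-[240,220])*7).round(),"top",((proj("top",w)-[260,250])*6).round())
E
```

```text
(-5, -65, 63) [251.1 290.4] [ 78. 492.] top [463. 417.]
(75, -65, 63) [299.8 281.8] [419. 433.] top [490. 197.]
(75, 35, 63) [286.1 245.6] [323. 180.] top [216. 162.]
(-5, 35, 63) [241.3 252.7] [  9. 229.] top [187. 382.]
(75, -73, 65) [301.  284.1] [427. 449.] top [512. 199.]
(75, 47, 65) [284.6 240.8] [312. 146.] top [183. 157.]
(-35, 35, 65) [223.9 254.5] [-112.  242.] top [176. 465.]
```

View pics/top7c.png

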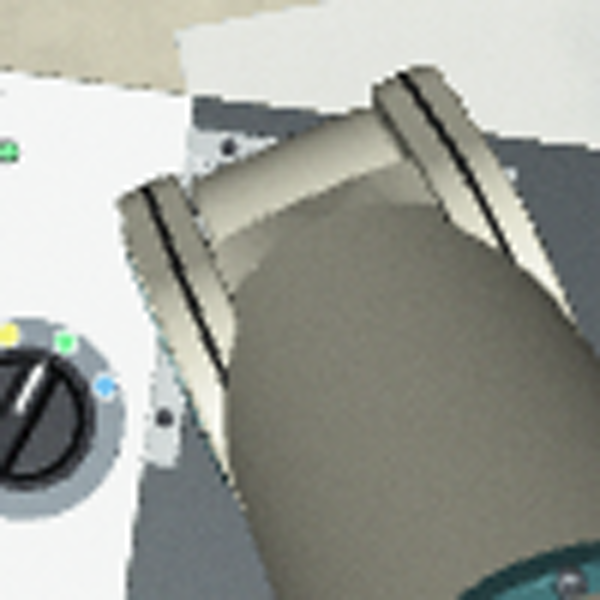

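View pics/side15d.png

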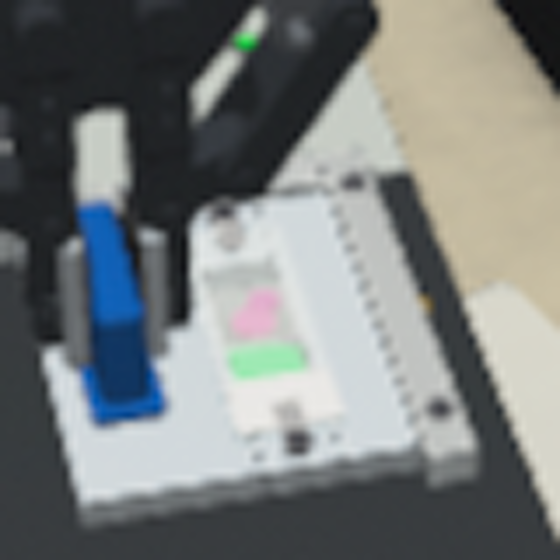

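send_rows:
  commands:
    - [0,-1,-1,-0.3,0]
    - [0,-1,-3,-0.3,0]
    - [0,-1,-4.5,-0.3,0]
    - [0,-1,-6,-0.3,0]
    - [0,-1,-6,-0.3,0]

```text
clock: 17.3
eef_pos: [502.4, 113.5, 83.2]
tool_rot: [3.131, 0.018, -0.113]
force: [-4.6, -10.7, 11.8]
width: 10.9
```

```bash
python3 - <<'E'
from h import *
go((504.74,112.8,82.5),-0.105)
E
```

```text
t 17.3 pos [502.4 113.5  83.2] rot [ 3.131  0.018 -0.113] q [-0.201  0.698 -0.116  2.004  0.17   0.47  -0.556] F [ -4.6 -10.7  11.8] w 10.9
shift [2.4 0.5 0.7] roll -0.4 dist 2.6
```

send_rows:
  commands:
    - [0,0,-1,0.3,-0.4]
    - [0,0,-2,0.3,-0.4]
    - [0,0,-3,0.3,-0.4]
    - [0,0,-4,0.3,-0.4]
    - [0,0,-4,0.3,-0.4]

```text
clock: 17.8
eef_pos: [502.6, 113.6, 83.4]
tool_rot: [3.126, 0.019, -0.109]
force: [-3.1, -9.7, 12.2]
width: 10.8
```

```bash
python3 - <<'E'
from h import *
im=ctrl.get_image("side");cv2.imwrite("pics/side16.png",im[:,:,::-1])
crop("pics/side16.png","pics/side16d.png",240,220,320,300,7)
go((504.74,112.8,82.5),-0.105)
E
```

```text
t 17.85 pos [502.6 113.6  83.4] rot [ 3.126  0.019 -0.109] q [-0.206  0.699 -0.112  2.001  0.173  0.475 -0.557] F [ -4.6 -10.5  12.5] w 11.1
shift [2.2 0.6 0.9] roll -0.2 dist 2.4
```

View pics/side16d.png

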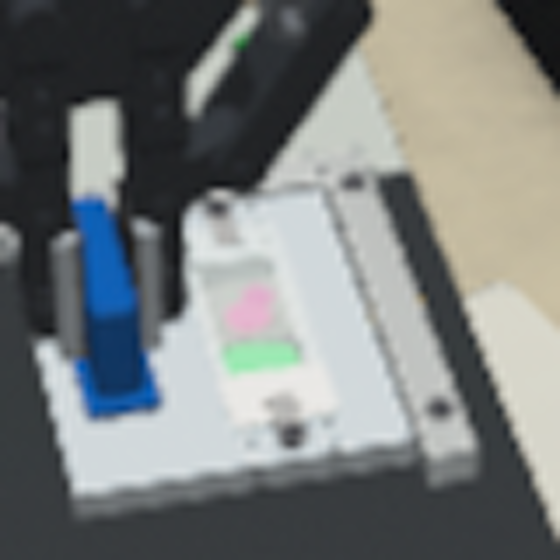

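The push is locking tool tilt into the grasp: the tool's roll about its x has drifted 0.026 rad since I gripped the carrier, and the TCP has risen 0.8 mm. I'll let go, take the tilt out in free air, and regrasp before the final push.

send_rows:
  commands:
    - [0,-1,1,0,0]
    - [0,-2,2,0,0]
    - [40,-2,2,0,0]
    - [40,-2,2,0,0]
    - [40,-2,2,0,0]

```text
clock: 18.35
eef_pos: [500.1, 112.1, 83.0]
tool_rot: [3.126, 0.02, -0.108]
force: [-0.3, -0.9, -0.2]
width: 39.8
```

```bash
python3 - <<'E'
from h import *
im=ctrl.get_image("side");cv2.imwrite("pics/side17.png",im[:,:,::-1])
crop("pics/side17.png","pics/side17d.png",220,210,320,300,6)
go((504.74,112.8,82.5),-0.105)
E
```

```text
t 18.4 pos [500.1 112.1  83.1] rot [ 3.126  0.02  -0.108] q [-0.205  0.697 -0.113  2.008  0.174  0.47  -0.556] F [ 0.2 -0.3  0.7] w 40.0
shift [ 4.5 -1.2  0.5] roll -0.2 dist 4.7
```

View pics/side17d.png

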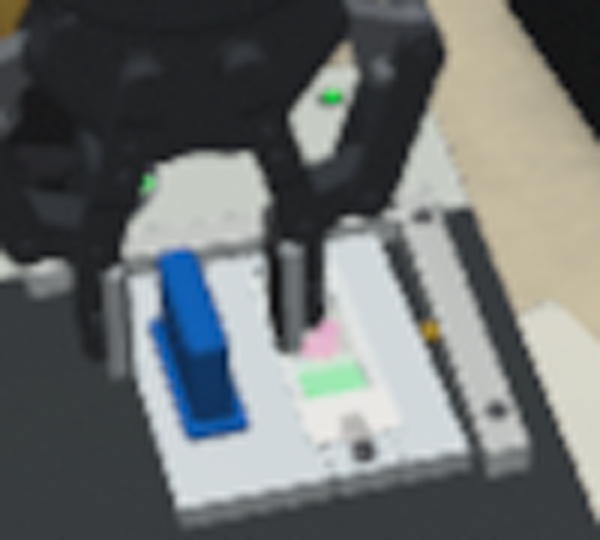

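```bash
python3 - <<'E'
from h import *
th=-0.105;R=np.array([[np.cos(th),-np.sin(th)],[np.sin(th),np.cos(th)]]);t=np.array([495.37,128.88])
c=lambda u,v:np.array((220+u/6,210+v/6))
off=None
# rail end corner inner top: measured
pr=proj("side",np.append(R@[75,-73]+t,65));me=c(488,466);off=me-pr;print("rail off px",off)
pr=proj("side",np.append(R@[87,-73]+t,65));print("outer",c(528,447)-pr)
for nm,a,z in(("top far",(178,252),93),("top near",(208,350),93),("plate NR",(180,514),63),("plate FR",(470,458),63),("plate FL",(384,234),63),("win?",(333,380),63)):
    p=c(*a)-off;print(nm,R.T@(ray("side",*p,z)[:2]-t))
s=ctrl.read_state();print("tcp",R.T@(s["eef_pos"][:2]-t))
E
```

```text
rail off px [0.34706849 3.56103901]
outer [-0.16419953  1.65772304]
top far [5.97330841 4.8214479 ]
top near [  6.53528255 -39.37651066]
plate NR [ -7.9749513  -68.45578447]
plate FR [ 71.61651139 -66.45352019]
plate FL [70.96945331 36.66727606]
win? [ 42.5052279  -25.03851603]
tcp [  6.48613564 -16.21235907]
```

send_rows:
  commands:
    - [40,0,0,-20,0]
    - [40,0,0,-50,0]
    - [40,0,0,-80,0]
    - [40,0,0,-100,0]
    - [40,0,0,-100,0]

```text
clock: 18.9
eef_pos: [504.0, 114.1, 185.5]
tool_rot: [3.128, 0.015, -0.108]
force: [0.5, -0.7, -0.9]
width: 40.2
```

send_rows:
  commands:
    - [40,0,0,-30,0]
    - [40,0,0,-60,0]
    - [40,0,0,-90,0]
    - [40,0,0,-90,0]
    - [40,0,0,-90,0]

```text
clock: 19.4
eef_pos: [505.2, 115.0, 274.9]
tool_rot: [3.128, 0.015, -0.108]
force: [-0.6, 0.7, -1.7]
width: 40.0
```

send_rows:
  commands:
    - [40,0,0,50,0]
    - [40,0,0,100,0]

```text
clock: 19.6
eef_pos: [503.5, 113.8, 173.9]
tool_rot: [3.129, 0.014, -0.108]
force: [0.7, 0.1, -0.2]
width: 39.8
```

send_rows:
  commands:
    - [40,0,0,0,0]
    - [40,0,0,0,0]
    - [40,0,0,0,0]

```text
clock: 19.9
eef_pos: [504.6, 114.3, 175.3]
tool_rot: [3.13, 0.012, -0.108]
force: [0.1, -0.4, 0.2]
width: 40.0
```

send_rows:
  commands:
    - [40,0,0,-30,0]
    - [40,0,0,-60,0]
    - [40,0,0,-90,0]
    - [40,0,0,-90,0]
    - [40,0,0,-90,0]

```text
clock: 20.4
eef_pos: [506.8, 115.5, 267.8]
tool_rot: [3.131, 0.007, -0.108]
force: [0.8, -0.5, -0.3]
width: 40.0
```

send_rows:
  commands:
    - [40,0,0,50,0]
    - [40,0,0,100,0]

```text
clock: 20.6
eef_pos: [507.5, 114.9, 168.4]
tool_rot: [3.133, 0.002, -0.108]
force: [-0.2, -0.5, -0.8]
width: 39.9
```

send_rows:
  commands:
    - [40,0,0,0,0]
    - [40,0,0,0,0]
    - [40,0,0,0,0]

```text
clock: 20.9
eef_pos: [509.1, 115.4, 170.5]
tool_rot: [3.135, -0.002, -0.108]
force: [-0.6, 0.3, 0.2]
width: 39.9
```

send_rows:
  commands:
    - [40,0,0,-30,0]
    - [40,0,0,-60,0]
    - [40,0,0,-90,0]
    - [40,0,0,-90,0]
    - [40,0,0,-90,0]

```text
clock: 21.4
eef_pos: [510.0, 116.3, 263.3]
tool_rot: [3.137, -0.007, -0.108]
force: [1.1, 0.0, -0.5]
width: 40.1
```

send_rows:
  commands:
    - [40,0,0,50,0]
    - [40,0,0,100,0]

```text
clock: 21.6
eef_pos: [512.2, 116.1, 164.1]
tool_rot: [3.139, -0.013, -0.109]
force: [0.3, 0.4, -0.8]
width: 39.6
```

send_rows:
  commands:
    - [40,0,0,0,0]
    - [40,0,0,0,0]
    - [40,0,0,0,0]

```text
clock: 21.9
eef_pos: [513.8, 116.6, 166.3]
tool_rot: [3.14, -0.017, -0.109]
force: [-0.3, -0.4, 0.8]
width: 40.0
```

```bash
python3 - <<'E'
from h import *
th=-0.105;R=np.array([[np.cos(th),-np.sin(th)],[np.sin(th),np.cos(th)]]);t=np.array([495.37,128.88])
im=ctrl.get_image("side");cv2.imwrite("pics/side18.png",im[:,:,::-1])
crop("pics/side18.png","pics/side18d.png",215,200,325,300,6)
w=R@[6.4,-18]+t
go((w[0],w[1],110),-0.105)
E
```

```text
t 21.95 pos [513.9 116.7 166.6] rot [ 3.141 -0.017 -0.109] q [-0.178  0.56  -0.152  1.951  0.151  0.627 -0.537] F [ 0.3  0.1 -0.4] w 40.3
shift [-14.2   7.8  56.4] roll -0.2 dist 58.7
```

View pics/side18d.png

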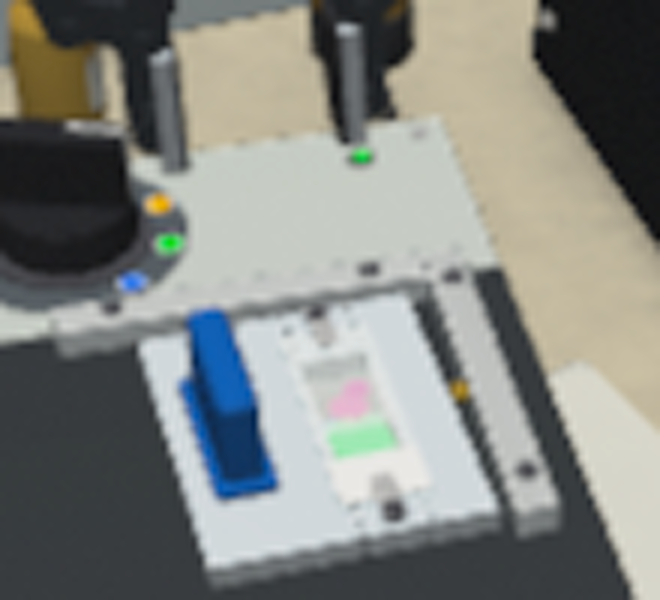

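send_rows:
  commands:
    - [40,-5,3,10,-0.2]
    - [40,-10,6,25,-0.2]
    - [40,-14,8,42,-0.2]
    - [40,-14,8,50,-0.2]
    - [40,-14,8,50,-0.2]

```text
clock: 22.45
eef_pos: [500.6, 110.2, 117.1]
tool_rot: [3.141, -0.018, -0.105]
force: [0.0, -0.0, 0.9]
width: 39.7
```

```bash
python3 - <<'E'
from h import *
th=-0.105;R=np.array([[np.cos(th),-np.sin(th)],[np.sin(th),np.cos(th)]]);t=np.array([495.37,128.88])
im=ctrl.get_image("side");cv2.imwrite("pics/side19.png",im[:,:,::-1])
crop("pics/side19.png","pics/side19d.png",215,200,325,300,6)
w=R@[6.4,-18]+t
go((w[0],w[1],84),-0.105)
E
```

```text
t 22.5 pos [500.9 110.4 117.4] rot [ 3.141 -0.019 -0.105] q [-0.189  0.625 -0.129  2.026  0.179  0.484 -0.556] F [-0.3  0.1  0. ] w 39.8
shift [-1.7  0.2 33.4] roll -0.0 dist 33.4
```

View pics/side19d.png

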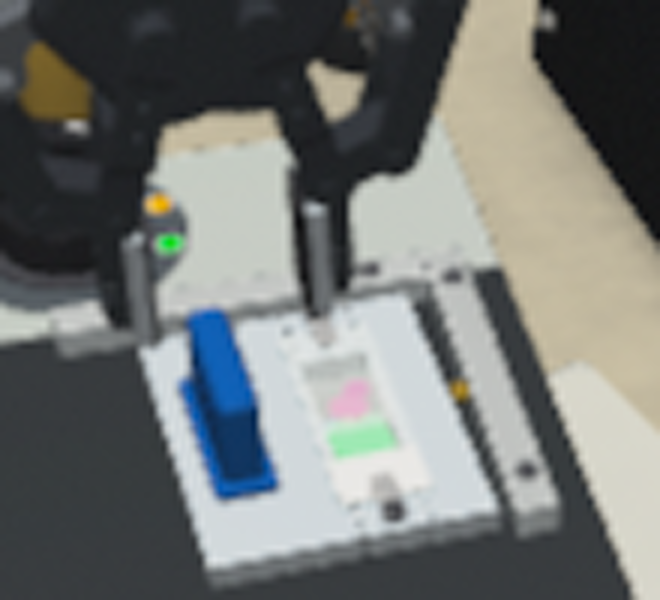

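send_rows:
  commands:
    - [40,-2,1,15,0]
    - [40,-2,1,30,0]
    - [40,-2,1,34,0]
    - [40,-2,1,34,0]
    - [30,-2,1,34,0]

```text
clock: 23.0
eef_pos: [500.2, 109.8, 84.2]
tool_rot: [-3.141, -0.021, -0.105]
force: [-0.3, 0.3, 0.5]
width: 30.1
```

send_rows:
  commands:
    - [0,0,0,0,0]
    - [0,0,0,0,0]
    - [0,0,0,0,0]
    - [0,0,0,0,0]
    - [0,0,0,0,0]

```text
clock: 23.5
eef_pos: [500.6, 110.1, 85.3]
tool_rot: [-3.141, -0.022, -0.105]
force: [-1.6, 0.8, 6.1]
width: 10.5
```

```bash
python3 - <<'E'
from h import *
im=ctrl.get_image("side");cv2.imwrite("pics/side20.png",im[:,:,::-1])
crop("pics/side20.png","pics/side20d.png",215,200,325,300,6)
go((504.5,113.2,82.5),-0.105)
E
```

```text
t 23.55 pos [500.5 110.1  85.3] rot [-3.141 -0.022 -0.105] q [-0.203  0.68  -0.109  2.047  0.195  0.404 -0.57 ] F [-1.6 -0.   6. ] w 10.7
shift [ 3.6 -3.5  2.9] roll 0.0 dist 5.8
```

View pics/side20d.png

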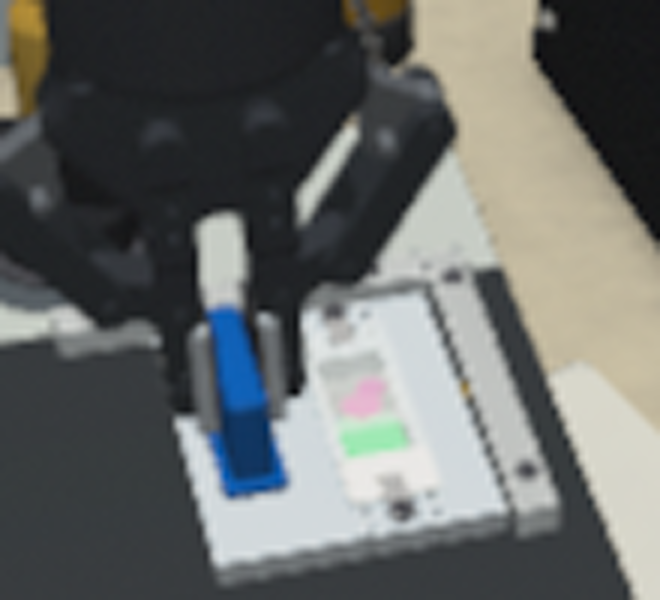

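send_rows:
  commands:
    - [0,0,-1,0.1,0]
    - [0,0.5,-2,0.2,0]
    - [0,1,-3,0.3,0]
    - [0,1.5,-4,0.3,0]
    - [0,2,-5,0.3,0]

```text
clock: 24.05
eef_pos: [502.3, 113.7, 85.3]
tool_rot: [3.14, -0.02, -0.106]
force: [-2.4, -2.6, 5.6]
width: 10.6
```

```bash
python3 - <<'E'
from h import *
go((504.5,113.2,82.5),-0.105);print(ctrl.read_state()["torque"])
E
```

```text
t 24.05 pos [502.3 113.7  85.3] rot [ 3.14  -0.02  -0.106] q [-0.211  0.683 -0.108  2.038  0.193  0.412 -0.575] F [-2.4 -2.6  5.6] w 10.6
shift [2.2 0.3 2.8] roll -0.0 dist 3.6
[-0.53999224  0.82430372  0.01309645]
```

send_rows:
  commands:
    - [0,1.5,-1.5,0.3,0]
    - [0,3,-3,0.4,0]
    - [0,4.5,-4.5,0.5,0]
    - [0,6,-6,0.5,0]
    - [0,7,-7,0.5,0]

```text
clock: 24.55
eef_pos: [503.9, 115.7, 85.1]
tool_rot: [3.132, -0.008, -0.108]
force: [-14.3, -10.0, 22.2]
width: 10.9
```

```bash
python3 - <<'E'
from h import *
for i in range(3):
    im=ctrl.get_image("side")
    s=ctrl.read_state();print(s["eef_pos"].round(2),s["tool_rot"].round(3),s["force"].round(1))
cv2.imwrite("pics/side21.png",im[:,:,::-1])
crop("pics/side21.png","pics/side21d.png",215,200,325,300,6)
th=-0.105;R=np.array([[np.cos(th),-np.sin(th)],[np.sin(th),np.cos(th)]]);print("F imager",R.T@s["force"][:2])
E
```

```text
[503.97 115.65  85.14] [ 3.132 -0.009 -0.108] [-14.   -8.2  19.8]
[503.94 115.62  85.12] [ 3.132 -0.009 -0.108] [-12.8  -8.4  19. ]
[503.97 115.65  85.13] [ 3.132 -0.009 -0.108] [-13.3  -9.   19.9]
F imager [-12.3165556  -10.30177008]
```

View pics/side21d.png

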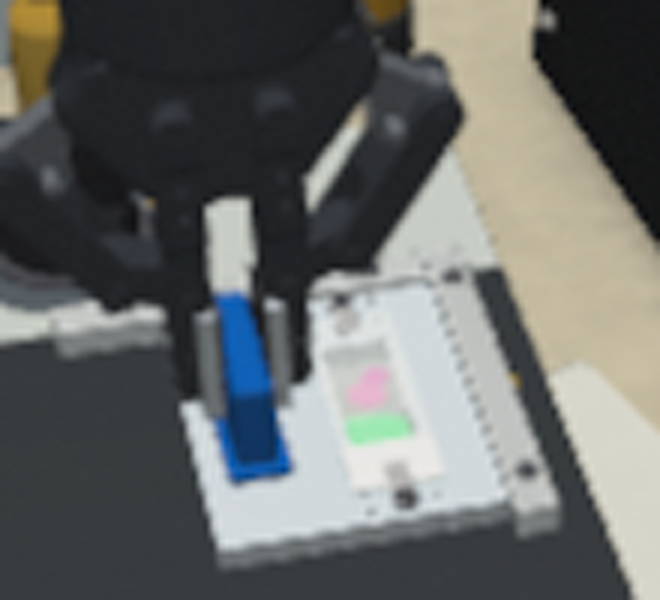

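```bash
python3 - <<'E'
from h import *
def cen(im,u,v,r=5):
    g=cv2.cvtColor(im,cv2.COLOR_BGR2GRAY).astype(float)[v-r:v+r+1,u-r:u+r+1]
    w=np.clip(130-g,0,None);yy,xx=np.mgrid[v-r:v+r+1,u-r:u+r+1];return np.array([(w*xx).sum(),(w*yy).sum()])/w.sum()
A=np.array([[.61,-.137],[-.107,-.361]])
ref=None
for f,uv in(("15",(283,283)),("16",(281,282)),("18",(280,285)),("20",(282,285)),("21",(282,283))):
    im=cv2.imread(f"pics/side{f}.png");c=cen(im,*uv,4);c=cen(im,*np.round(c).astype(int),4)
    # blue handle
    m=mask(im,(100,120,60),(125,255,255));m[:240]=0;m[:,:230]=0;m[300:]=0;m[:,275:]=0
    # only lower base row: plate right edge: fit
    if ref is None:ref=c
    print(f,c.round(2),"xy mm rel to 15",np.linalg.solve(A,c-ref).round(2))
    # plate side edge: near-right lower: bright->dark vertical profile at columns 256..292
    g=cv2.cvtColor(im,cv2.COLOR_BGR2GRAY).astype(float)
    vs=[];us=np.arange(258,292,2)
    for u in us:
        col=g[272:302,u];k=[i for i in range(29) if col[i]>110 and col[i+1]<=110];
        k=k[-1] if k else np.nan
        vs.append(272+k+(col[k]-110)/(col[k]-col[k+1]) if k==k else np.nan)
    ok=~np.isnan(vs);p=np.polyfit(us[ok]-275,np.array(vs)[ok],1);print("   edge v@275",p[1].round(2),"slope",p[0].round(3))
E
```

```text
15 [282.83 285.04] xy mm rel to 15 [ 0. -0.]
   edge v@275 289.55 slope -0.179
16 [281.89 284.08] xy mm rel to 15 [-0.89  2.91]
   edge v@275 288.46 slope -0.177
18 [281.14 287.12] xy mm rel to 15 [-3.82 -4.64]
   edge v@275 291.24 slope -0.215
20 [282.38 287.24] xy mm rel to 15 [-1.97 -5.52]
   edge v@275 291.48 slope -0.205
21 [283.16 285.31] xy mm rel to 15 [ 0.35 -0.86]
   edge v@275 289.42 slope -0.181
```

The carrier is flush on the far rail with about 12 N toward it. The left push is only about 10 N, part of which is friction, so I'll press again with more toward the left rail.

send_rows:
  commands:
    - [0,3,-3,0.3,0]
    - [0,5,-5,0.3,0]
    - [0,6,-7,0.3,0]
    - [0,6,-9,0.3,0]
    - [0,6,-9,0.3,0]

```text
clock: 25.2
eef_pos: [504.0, 116.6, 85.0]
tool_rot: [3.119, 0.004, -0.112]
force: [-15.0, -14.2, 22.5]
width: 11.0
```

```bash
cat > chk.py <<'E'
from h import *
import sys
n=sys.argv[1]
for i in range(3):
    im=ctrl.get_image("side")
    s=ctrl.read_state();print(s["clock"],s["eef_pos"].round(2),s["tool_rot"].round(3),s["force"].round(1),s["torque"].round(2))
cv2.imwrite(f"pics/side{n}.png",im[:,:,::-1])
crop(f"pics/side{n}.png",f"pics/side{n}d.png",215,200,325,300,6)
th=-0.105;R=np.array([[np.cos(th),-np.sin(th)],[np.sin(th),np.cos(th)]]);print("F imager",R.T@s["force"][:2])
def cen(im,u,v,r=4):
    g=cv2.cvtColor(im,cv2.COLOR_BGR2GRAY).astype(float)[v-r:v+r+1,u-r:u+r+1]
    w=np.clip(130-g,0,None);yy,xx=np.mgrid[v-r:v+r+1,u-r:u+r+1];return np.array([(w*xx).sum(),(w*yy).sum()])/w.sum()
A=np.array([[.61,-.137],[-.107,-.361]])
for f in("21",n):
    im=cv2.imread(f"pics/side{f}.png");c=cen(im,282,283);c=cen(im,*np.round(c).astype(int))
    g=cv2.cvtColor(im,cv2.COLOR_BGR2GRAY).astype(float);vs=[];us=np.arange(258,292,2)
    for u in us:
        col=g[272:302,u];k=[i for i in range(29) if col[i]>110 and col[i+1]<=110][-1];vs.append(272+k+(col[k]-110)/(col[k]-col[k+1]))
    p=np.polyfit(us-275,vs,1);print(f,"screw",c.round(2),"edge",p[1].round(2),"slope",p[0].round(3))
E
python3 chk.py 22
```

```text
25.25 [504.05 116.59  85.03] [ 3.119  0.004 -0.112] [-14.3 -14.   21.5] [-2.54  2.78 -0.  ]
25.3 [504.05 116.64  85.04] [ 3.119  0.004 -0.112] [-14.7 -14.6  22.1] [-2.49  2.82  0.1 ]
25.35 [504.02 116.64  85.02] [ 3.119  0.004 -0.112] [-14.6 -14.7  22.5] [-2.54  2.8   0.04]
F imager [-12.95250156 -16.16082379]
21 screw [283.16 285.31] edge 289.42 slope -0.181
22 screw [282.61 285.05] edge 289.05 slope -0.186
```

View pics/side22d.png

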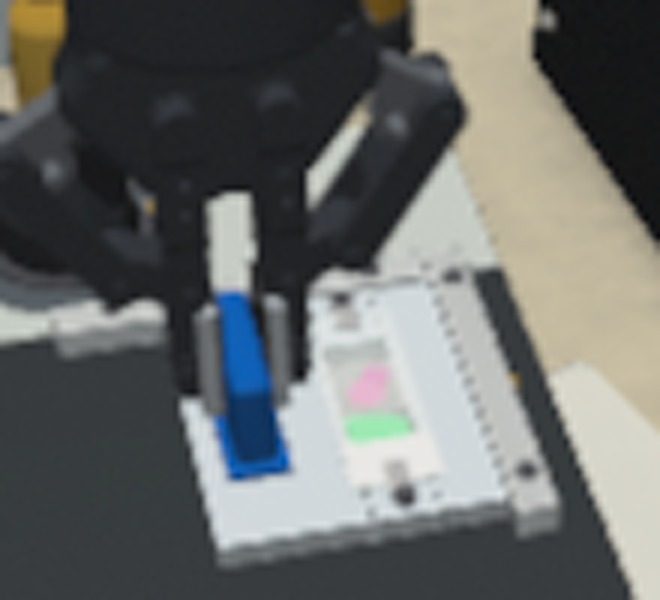

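```bash
python3 - <<'E'
from h import *
im=ctrl.get_image("top");cv2.imwrite("pics/top8.png",im[:,:,::-1])
crop("pics/top8.png","pics/top8c.png",280,262,330,297,14)
crop("pics/top7.png","pics/top7e.png",280,262,330,297,14)
crop("pics/top3.png","pics/top3e.png",280,262,330,297,14)
E
```

```text
(no output)
```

View pics/top8c.png

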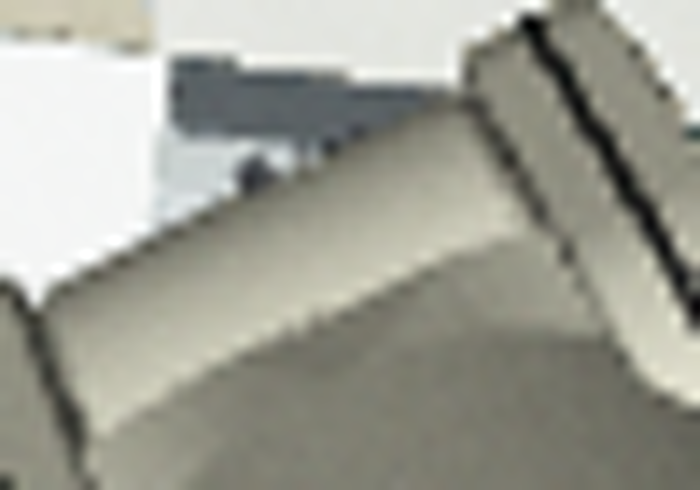

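View pics/top7e.png

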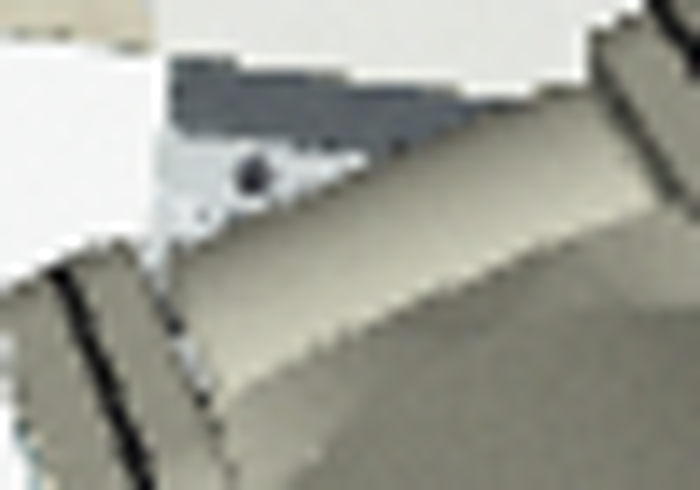

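View pics/top3e.png

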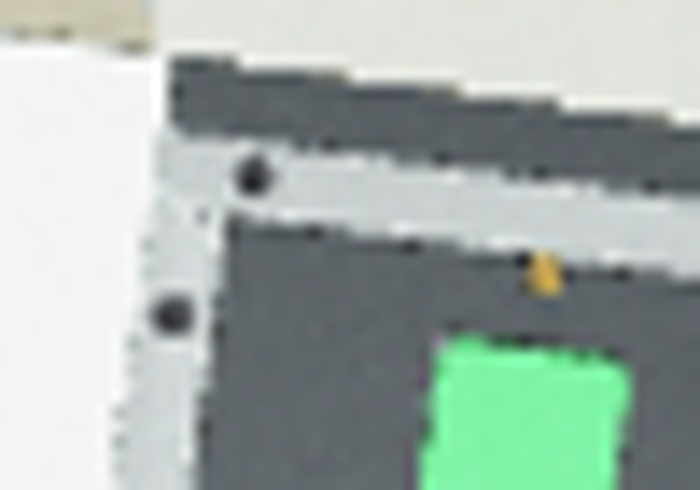

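```bash
python3 - <<'E'
from h import *
rows=[]
for f in("15","16","18","20","21","22"):
    im=cv2.imread(f"pics/side{f}.png")
    rows.append(cv2.resize(im[238:258,258:296],None,fx=10,fy=10,interpolation=cv2.INTER_CUBIC))
    g=cv2.cvtColor(im,cv2.COLOR_BGR2GRAY)
    print(f,[g[240:256,u].tolist() for u in(272,276,280)])
cv2.imwrite("pics/cmp.png",np.vstack([np.hstack(rows[:2]),np.hstack(rows[2:4]),np.hstack(rows[4:])])[:600,:800])
E
```

```text
15 [[57, 52, 46, 44, 40, 36, 35, 35, 88, 91, 77, 150, 182, 182, 182, 178], [34, 35, 35, 34, 36, 35, 35, 34, 123, 171, 189, 210, 221, 224, 224, 224], [35, 34, 52, 102, 152, 189, 180, 138, 184, 215, 215, 215, 217, 219, 221, 223]]
16 [[47, 42, 38, 36, 36, 36, 34, 146, 162, 130, 144, 173, 182, 181, 182, 212], [36, 36, 35, 36, 34, 35, 76, 108, 167, 196, 212, 213, 220, 225, 225, 225], [52, 132, 175, 192, 199, 201, 179, 178, 205, 214, 214, 214, 214, 216, 218, 220]]
18 [[201, 201, 201, 195, 193, 198, 199, 201, 163, 123, 157, 180, 207, 216, 221, 224], [201, 201, 201, 164, 102, 103, 171, 158, 121, 146, 196, 214, 214, 215, 218, 221], [201, 202, 200, 198, 199, 200, 180, 142, 125, 186, 214, 214, 214, 214, 214, 214]]
20 [[37, 36, 35, 37, 39, 37, 35, 65, 108, 124, 141, 142, 156, 182, 185, 181], [34, 36, 35, 35, 43, 87, 156, 149, 122, 132, 191, 202, 190, 216, 221, 219], [176, 195, 201, 199, 199, 201, 180, 142, 124, 178, 212, 214, 215, 215, 214, 215]]
21 [[38, 37, 37, 36, 35, 112, 178, 201, 160, 96, 97, 157, 182, 182, 187, 183], [35, 35, 34, 39, 51, 98, 171, 158, 156, 181, 189, 212, 223, 224, 224, 224], [189, 201, 201, 198, 199, 200, 180, 156, 192, 215, 214, 216, 217, 219, 221, 223]]
22 [[35, 38, 39, 36, 50, 145, 191, 201, 156, 89, 108, 161, 182, 183, 179, 211], [35, 35, 35, 39, 58, 101, 171, 159, 195, 205, 189, 212, 222, 224, 224, 225], [189, 202, 201, 198, 199, 201, 180, 177, 205, 214, 214, 216, 218, 219, 221, 223]]
```

View pics/cmp.png

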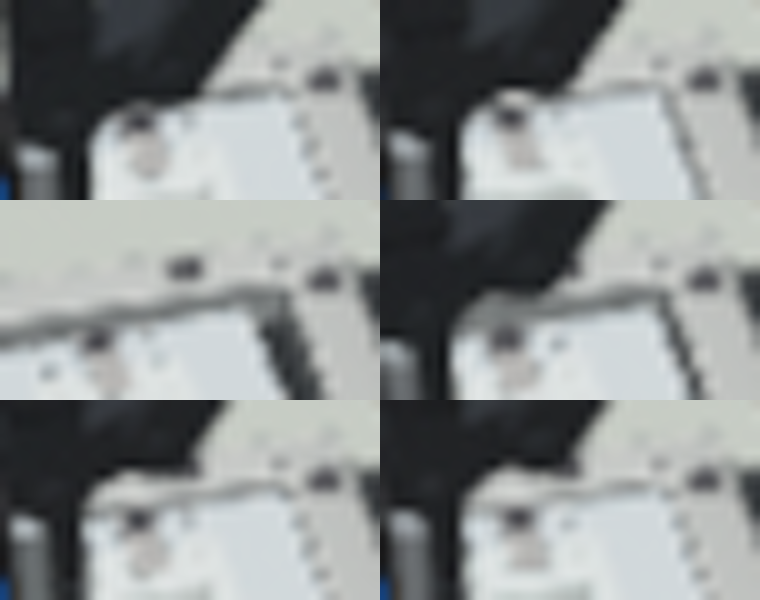

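```bash
python3 - <<'E'
from h import *
for f in("15","16","18","20","21","22"):
    g=cv2.cvtColor(cv2.imread(f"pics/side{f}.png"),cv2.COLOR_BGR2GRAY)
    print(f,[g[243:251,u].tolist() for u in(278,280,282,284)],"far seam rows",[g[v,a:a+9].tolist() for v,a in((255,284),(265,288),(275,291),(281,294))])
s=ctrl.read_state();print(s["eef_pos"],s["tool_rot"],s["force"],s["clock"])
# bystanders
a=cv2.imread("pics/side0.png");b=cv2.imread("pics/side22.png")
d=cv2.absdiff(a,b).max(2);print("petri/box/tally diff",(d[275:330,375:465]>25).sum(),(d[340:390,415:470]>25).sum(),"bottle",(d[185:215,210:240]>40).sum())
E
```

```text
15 [[34, 34, 53, 106, 116, 180, 213, 216], [102, 152, 189, 180, 138, 184, 215, 215], [199, 200, 200, 159, 142, 194, 215, 215], [198, 200, 206, 166, 161, 204, 214, 215]] far seam rows [[215, 214, 215, 214, 216, 175, 166, 193, 193], [215, 214, 215, 215, 213, 192, 185, 194, 194], [215, 214, 215, 214, 215, 201, 194, 196, 194], [214, 214, 214, 214, 210, 195, 190, 193, 193]]
16 [[75, 134, 165, 192, 168, 187, 214, 214], [192, 199, 201, 179, 178, 205, 214, 214], [200, 200, 200, 159, 176, 211, 214, 214], [198, 200, 206, 167, 184, 214, 214, 214]] far seam rows [[214, 214, 214, 214, 203, 156, 165, 194, 193], [214, 214, 214, 214, 178, 164, 189, 194, 194], [215, 214, 214, 214, 216, 170, 165, 196, 194], [215, 214, 214, 214, 177, 163, 190, 193, 193]]
18 [[180, 165, 167, 192, 165, 124, 183, 213], [198, 199, 200, 180, 142, 125, 186, 214], [199, 200, 199, 159, 121, 141, 177, 212], [198, 200, 206, 165, 122, 124, 125, 94]] far seam rows [[202, 139, 55, 58, 76, 103, 164, 194, 192], [217, 176, 127, 131, 124, 159, 188, 193, 193], [214, 214, 200, 137, 64, 83, 163, 196, 193], [214, 217, 169, 79, 86, 154, 190
[... 598 characters left out ...]
6, 176, 166, 194, 193], [214, 215, 215, 215, 212, 191, 185, 193, 194], [215, 214, 215, 215, 214, 202, 194, 196, 193], [214, 214, 214, 214, 210, 195, 190, 193, 193]]
22 [[167, 165, 167, 191, 169, 188, 214, 216], [198, 199, 201, 180, 177, 205, 214, 214], [199, 200, 200, 159, 177, 212, 214, 214], [198, 200, 206, 167, 186, 214, 214, 214]] far seam rows [[215, 214, 215, 214, 216, 176, 166, 194, 193], [215, 214, 214, 215, 211, 190, 184, 193, 193], [214, 214, 214, 214, 214, 201, 194, 196, 193], [214, 214, 214, 215, 210, 195, 189, 193, 193]]
[504.01788551 116.62545127  85.01581582] [ 3.11908909  0.00420066 -0.11210725] [-14.36287919 -13.57590631  22.04251923] 25.4
petri/box/tally diff 0 0 bottle 442
```

The far seam matches the flush frames (side15, side21) at all four rows checked. The left seam matches the side16 frame, which was pushed fully left, at every column checked. Forces are steady, so I hand in while holding.

```bash
python3 - <<'E'
from h import *
print(ctrl.finish_job())
s=ctrl.read_state();print(s["clock"],s["eef_pos"],s["tool_rot"],s["force"])
E
```

```text
the job is handed in; nothing more can be done
None
the job is handed in; nothing more can be done
```

I turned the selector to green and let go. Then I lifted the carrier by its handle, laid it on the deck, pushed it into the rail corner, and handed the job in at about 25.4 s still holding it there. No verdict is reported.

**What the last checks showed**
- **Selector:** the white line in the top picture gives q ≈ 1.41, and the window shows green.
- **Push:** steady at about 13 N toward the far rail and 16 N toward the left rail, including a few newtons of friction and plunger force. Downward force was about 22 N.
- **Seating:** in the side camera, the far seam is closed and even along its length. The left seam matches an earlier frame where the carrier was pushed fully left.
- **Bystanders:** the areas around the petri dish, coverslip box and tally were unchanged. The oil bottle was hidden by the arm in the last picture, so I could not check it there.

**What disagreed or went wrong**
- **First push:** it tilted the tool inside the grip. I let go on the deck, straightened the tool, regrasped and pushed again.
- **Second push:** it stopped about 1 mm short of the left rail, so I pressed once more.
- **Squareness:** one edge fit in the side picture suggested the carrier could be about 0.01–0.02 rad off square. The even seam at the far rail says it is square, and I relied on that.
- **Not measured directly:** plunger travel, carrier tilt and how the slide lies over the window. I took these from the flush seams and the steady tool height (85.0 mm, against 85.3 mm at the regrasp).

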